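# Hang the tube pieces to dry in the draught of the extraction

## Robot

A 7-joint arm with a two-finger parallel gripper is mounted at the origin on the work surface. World frame = base frame: x ahead of the robot, y to its left, z up, the work surface at z = 0. Lengths are in m, angles in rad, forces in N, time in s.
With the tool pointing down it reaches from about 0.425 to 0.925 m from the base axis. Payload 6.8 kg.
Tool frame: the origin (TCP) lies midway between the tips of the shut fingers; the grasp point (between the pads) lies 19 mm behind it; z points along the fingers, x is the direction in which the jaws open and shut, and the axes are right-handed (so a half turn about z gives the same grasp; the last joint's range is limited). The gripper opens to 85 mm and grips with 20 to 120 N. Pads are 22 mm wide; open, the fingers measure 114 mm over their backs; the gripper's body (76 mm by 85 mm) begins 54 mm behind the grasp point. The pads swing forward as they close: fully open they stand 13 mm farther back than shut.
Start: joints at [-1.263, 0.477, 0.022, 1.555, -0.011, 1.109, -0.083], TCP at [0.273, 0.618, 0.231] pointing down, gripper open.
Joint ranges: [-2.96, 2.96], [-0.34, 2.1], [-1.41, 1.46], [0.24, 2.44], [-1.37, 4.51], [0.17, 1.92], [-2.96, 2.96]. Speed limits (rad/s): [2.39, 2.39, 3.14, 3.14, 3.14, 3.14, 3.14].

## Interface

Orientations are given as a unit quaternion [w, x, y, z].
In Python, from station import bot, imaging, nets gives the robot as it stands. The module is installed in compiled form; this text tells all that it offers.
- The arm moves only by the tool apply_moves, never from a script. Its argument "moves" is text: rows parted by semicolons, each of 7 numbers parted by spaces: the gripper command: -1 is fully open, 1 is shut, values between are in proportion, then the shift along the tool's x, y, z normalised to -1 to 1, where 1 is 120 mm, then the turn, a rotation vector about the tool's x, y, z normalised to -1 to 1, where 1 is 4 degrees. In form: hand dx dy dz rx ry rz; .... A call has 1 to 12 rows; each row shifts and turns the commanded pose from where the row before left it, along the tool's axes as they then stand; what a row does not reach is not made up. A row lasts 1/12 s, in which the tool goes at most 41.7 mm and 7.16 degrees, less where a joint would pass 70% of its speed; a pose out of reach is approached as far as the arm can. A call with a number of a shift or a turn outside -1 to 1 is refused whole. A call with a gripper value outside its range is refused whole. The fingers move at their own pace and stop on an object; "force" is the grip in N (left out, the last holds). Time passes only in rows, so rows that do not move let the fingers close. It gives the time, the measured TCP pose, the force and the opening at its end, in the units of the state.
- bot.get_obs(): the state, without advancing time (a new reading comes with each control period).
- imaging.read_camera(name): name is "scene" or "top" or "wrist"; returns a dict with "image" (480x640x3 uint8, red, green, blue), "fx", "fy", "cx", "cy" (pixels), "view" (4x4, takes a point from world to camera coordinates); the wrist camera has in their place "mount" (4x4, takes a point from camera to tool coordinates, whose origin is the TCP and whose axes are the tool frame's). Camera axes: x right, y down, z forward; pixel columns grow to the right and rows downward; lengths in m; the calibration is good to about 2 mm. A picture is of the moment at which its call begins: read the wrist's pose just before it. There is no depth.
- bot.hand_in(): hands the job in, once; it reports no verdict.
Trained networks look in a picture, given as the dict that the camera call returned (one of the last four; its "shot" number tells which), for a name from the list of things; names that differ only in an ending like _2 or _b are one class to them, and where a whole thing is asked for, a point or a joint stands for the part that bears it (a point fixed in the world has none). Each returns a list of dicts, best first, with "score" (0 to 1); they miss things now and then, are a little off and sometimes report something else, mostly with a low value. They report only what shows in the picture. A call takes as long as a camera call.
- nets.spot_in(picture, name): "rect" ([left, top, right, bottom] in pixels, round what is visible of it).
- nets.outline_of(picture, name): "region" (480x640 bool, what is visible of it) and "rect" ([left, top, right, bottom] in pixels, round what is visible of it).
- nets.spot_point(picture, name): "location" ([column, row] in pixels: a listed point, or the origin of a listed thing).
The state is a dict: "t": time; "q": joint angles; "joint_vel": joint speeds; "joint_torque": joint torques, N m; "eef_pos": TCP position; "tool_rot": TCP orientation; "contact_force": force on the tool from outside, world axes, zero at the start; "torque": the same for the moment, N m; "gripper_width": opening from 0.0 (shut) to 1.0 (fully open).
Only numpy, scipy, OpenCV 4.12 (cv2) and the standard library are available. Lean on these libraries where they do the work, as an engineer would, in place of code of your own. Each camera call takes 0.05 s, during which the arm holds its last target.

## Task

The short square tube pieces, fresh from the wash, are to dry in the extraction draught: put every one of them into the basket, then hang the loaded basket by its bail on both prongs of the draining stand and, still holding it, tug it down gently for a moment (about 10 N) to be sure that it is held before you let go. When it hangs, set the damper lever on the duct to 60 degrees open (0 is square across the duct, 90 in line with it) and leave it there. Leave everything else on the bench where it is.

Things in the scene. Friction and masses are not known exactly. Their poses are not given: they have to be found in the camera images.
- piece1_c (a point): centre of one short square steel tube piece, 40 x 40 mm outside, 65 mm long, 3 mm wall, about 0.13 kg; its z axis runs along the tube (vertical while it stands on end, as at the start), x and y are square to its flat sides. Up to four such pieces; an absent one reads None
- piece2_c (a point): centre of one short square steel tube piece, 40 x 40 mm outside, 65 mm long, 3 mm wall, about 0.13 kg; its z axis runs along the tube (vertical while it stands on end, as at the start), x and y are square to its flat sides. Up to four such pieces; an absent one reads None
- piece3_c (a point): centre of one short square steel tube piece, 40 x 40 mm outside, 65 mm long, 3 mm wall, about 0.13 kg; its z axis runs along the tube (vertical while it stands on end, as at the start), x and y are square to its flat sides. Up to four such pieces; an absent one reads None
- piece4_c (a point): centre of one short square steel tube piece, 40 x 40 mm outside, 65 mm long, 3 mm wall, about 0.13 kg; its z axis runs along the tube (vertical while it stands on end, as at the start), x and y are square to its flat sides. Up to four such pieces; an absent one reads None
- basket_bar (a point): middle of the straight top bar of the wash basket's rigid bail: a round bar, 10 mm diameter, straight for 56 mm either side of this point along its x, then sloping down to the two ends of the basket; z is up. It stands over the basket's long middle line, 114 mm above the underside, leaving a strip of floor on either side wide enough for two standing pieces
- basket_floor (a point): middle of the inner floor of the wash basket, 3 mm above its underside, straight below the bar. The basket is an open sheet-metal tray, 190 mm long (x) by 126 mm (y), 36 mm high, 3 mm walls, about 0.25 kg empty
- stand_seat (a point): where the axis of the basket's bar lies when it rests in the valley of both prongs of the fixed draining stand, midway between them. The prongs (8 mm round rods) lie 35 mm either side of this point along y, so the middle of the bar stays free for fingers; they rise slightly to two uprights (12 mm) 97 mm behind (+x), 231 mm high; the open side faces -x
- stand_tips (a point): midway between the upturned ends of the two prongs, 15 mm in front (-x) of the seat, at the very top of the tips, 226 mm above the table. The stand's drip tray underneath is 14 mm high and reaches 83 mm in front of the seat, 117 mm behind it and 120 mm to either side
- damper (a joint): opening of the damper in the extraction duct, rad: 0 = shut (lever square across the duct, pointing to the duct's -x side), 1.571 = fully open (lever in line with the duct, pointing away from its flared mouth); grows counter-clockwise seen from above. Friction holds the lever wherever it is left; moving it takes about 2 N at the knob
- damper_spindle (a point): on the vertical axis of the damper lever, on top of the duct (fixed), at the height of the lever bar, 155 mm above the table; its y axis runs along the duct towards the flared mouth, and the shut lever points along its -x. The duct is a 100 mm pipe whose top is 135 mm above the table; under the lever is a quadrant plate with tick marks every 15 degrees, the long ones every 30 degrees from shut
- damper_knob (a point): grip height of the round upright knob at the end of the damper lever, 95 mm from the spindle: 22 mm diameter, its top 15 mm above this point, its foot (the lever bar) 19 mm below
- offcut_c (a point): centre of a long square tube offcut, 40 x 40 x 160 mm, lying along its x; not part of the job
- disc_center (a point): grinding disc, 116 mm diameter, 6 mm thick, lying flat; not part of the job
- hammer: hammer with a wooden handle, about 260 mm long, its length along x, lying on the table; not part of the job
- brush: brush with a wooden handle, about 200 mm long, its length along x, lying on the table; not part of the job
- wrench: steel wrench, about 180 mm long, its length along x, lying on the table; not part of the job
- can: closed can, 66 mm diameter, 100 mm high, standing, origin at its underside; not part of the job
- magnet: dark triangular welding magnet about 100 mm wide, lying flat, 16 mm high; not part of the job

How it is judged:
By the outcome, as a careful person would: the job done as asked, in the order asked, and still so for the second after the job is handed in, with the robot touching nothing.
Of piece1, piece2, piece3, piece4 only 2 to 4 are there at a start; the rules pass over those that are not, and their reading is None.
At some moment in a run one of piece1, piece2, piece3, piece4 may be knocked a few centimetres aside while the robot is not near it.
It also fails if it takes over 210 s, if anything falls off the work surface, if the arm or the gripper's body presses on something with over 40 N, if the wrist force passes 120 N, or if a joint passes its speed limit or range.

## Working session

There is one attempt and no reset: what is moved stays moved. The work goes in short steps, Python scripts to look and compute and a tool call to move; the robot and the scene stay as the last step left them, time stands still between calls to the robot, and variables do not carry over. Pictures are saved under pics/ and viewed, and the job is handed in when it is done.

Besides the shell and the picture viewer there is one more tool, called after "Request:" as name(argument=value, ...) on one line, values as JSON. apply_moves: Moves the arm, as the interface text tells. Scaled input: -1 to 1 covers 120 mm each way for a shift and 4 degrees each way for a turn. Its arguments: {"type":"object","properties":{"moves":{"type":"string"},"force":{"type":"number"}},"required":["moves"]}

```bash
mkdir -p pics; ls; cat > h.py <<'E'
import numpy as np, cv2
from station import bot, imaging, nets
from scipy.spatial.transform import Rotation as R
def save(p,name):
    cv2.imwrite('pics/'+name+'.png', cv2.cvtColor(p['image'],cv2.COLOR_RGB2BGR))
def shot(cam):
    o=bot.get_obs(); p=imaging.read_camera(cam)
    K=np.array([[p['fx'],0,p['cx']],[0,p['fy'],p['cy']],[0,0,1.]])
    if cam=='wrist':
        T=np.eye(4); w,x,y,z=o['tool_rot']; T[:3,:3]=R.from_quat([x,y,z,w]).as_matrix(); T[:3,3]=o['eef_pos']
        C=T@np.array(p['mount'])
    else: C=np.linalg.inv(np.array(p['view']))
    p['K']=K;p['C']=C
    return p
def ray(p,uv):
    d=np.linalg.solve(p['K'],np.array([uv[0],uv[1],1.])); return p['C'][:3,3],p['C'][:3,:3]@d
def atz(p,uv,z):
    o,d=ray(p,uv); return o+d*(z-o[2])/d[2]
def proj(p,X):
    c=np.linalg.inv(p['C'])@np.append(X,1); c=p['K']@c[:3]; return c[:2]/c[2]
def tri(obs):
    A=np.zeros((3,3));b=np.zeros(3)
    for p,uv in obs:
        o,d=ray(p,uv); d=d/np.linalg.norm(d); M=np.eye(3)-np.outer(d,d); A+=M;b+=M@o
    return np.linalg.solve(A,b)
E
python3 - <<'E'
from h import *
np.set_printoptions(precision=4,suppress=True)
print(bot.get_obs())
ps={c:shot(c) for c in ['scene','top','wrist']}
for c,p in ps.items():
    save(p,c+'0'); print(c,p['fx'],p['cx'],p['cy'],p['C'])
    for n in ['piece1_c','basket_bar','basket_floor','stand_seat','stand_tips','damper_spindle','damper_knob','offcut_c','disc_center','hammer','brush','wrench','can','magnet']:
        try: print(n,[(np.round(d['location'],1),round(d['score'],2)) for d in nets.spot_point(p,n)])
        except Exception as e: print(n,e)
E
```

```text
pics
{'t': 0.0, 'q': array([-1.2631,  0.4778,  0.0223,  1.5565, -0.0115,  1.1093, -0.0831]), 'joint_vel': array([ 0.0011, -0.0013,  0.0009,  0.0003, -0.0028,  0.0007, -0.0005]), 'joint_torque': array([  0.0005, -59.6456,   1.6087, -28.1197,   0.0125,   0.0095,
         0.    ]), 'eef_pos': array([0.2724, 0.6169, 0.2303]), 'tool_rot': array([ 0.0006,  0.8378,  0.5459, -0.0007]), 'contact_force': array([ 0.7731,  0.4327, -0.5736]), 'torque': array([ 0.017 , -0.0439, -0.0061]), 'gripper_width': 1.0046414206904026}
scene 623.584580793017 320.2518081800301 233.5714860521168 [[ 0.6456  0.4413 -0.6233  1.4623]
 [ 0.7636 -0.3614  0.535  -0.7618]
 [ 0.0108 -0.8214 -0.5703  0.9948]
 [ 0.      0.      0.      1.    ]]
piece1_c [(array([343.9, 228.3]), 0.84), (array([152.3, 274.1]), 0.52), (array([387. , 193.7]), 0.31)]
basket_bar [(array([270.4, 265.9]), 0.81), (array([347. , 229.4]), 0.23)]
basket_floor [(array([270.9, 299.7]), 0.59)]
stand_seat [(array([386.4, 191.5]), 0.71)]
stand_tips [(array([383.7, 187.7]), 0.76), (array([131.2, 314.5]), 0.28)]
damper_spindle [(array([184.7, 300.8]), 0.71
[... 1167 characters left out ...]
1.8]), 0.72), (array([284.3, 277.8]), 0.56)]
can [(array([408.4, 184.8]), 0.66)]
magnet [(array([271. , 141.9]), 0.74), (array([472.4, 232.4]), 0.2)]
wrist 378.10357717604114 323.0501187780163 243.1592958337285 [[ 0.4038  0.8672  0.2916  0.1964]
 [ 0.9149 -0.3819 -0.1312  0.6507]
 [-0.0024  0.3197 -0.9475  0.3738]
 [ 0.      0.      0.      1.    ]]
piece1_c []
basket_bar []
basket_floor []
stand_seat []
stand_tips []
damper_spindle []
damper_knob []
offcut_c [(array([ 23. , 366.2]), 0.75), (array([193.3, 413. ]), 0.7)]
disc_center []
hammer []
brush [(array([325.5, 431. ]), 0.77)]
wrench [(array([192., 418.]), 0.44)]
can [(array([ 25.5, 367.9]), 0.38)]
magnet [(array([ 27.7, 364.9]), 0.73)]
```

View pics/top0.png

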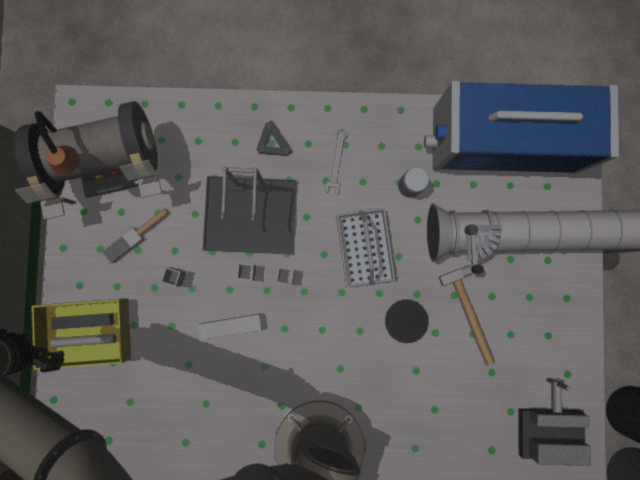

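View pics/scene0.png

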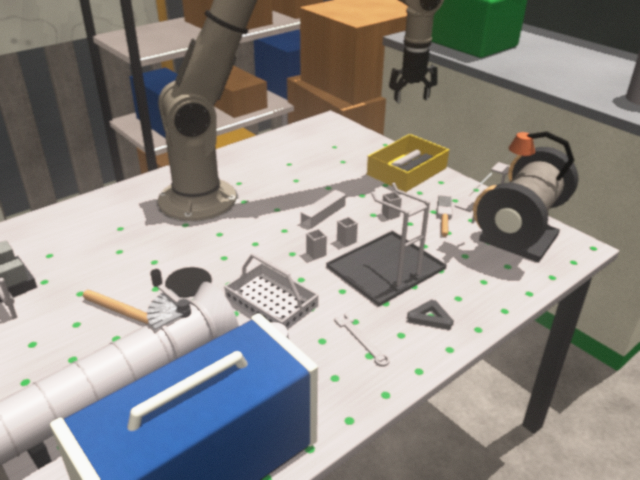

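View pics/wrist0.png

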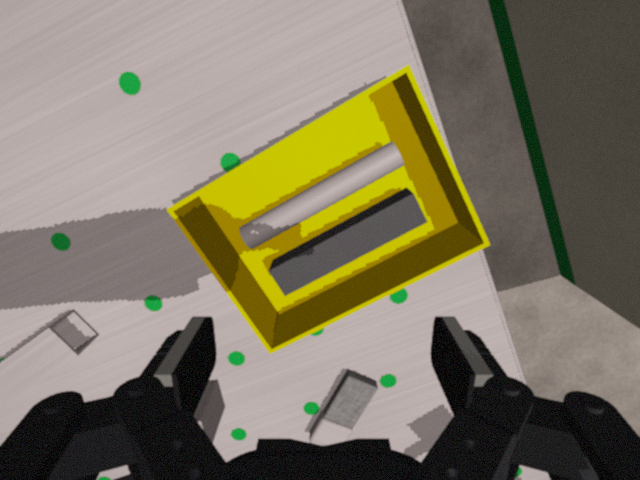

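The top view shows three pieces at about (174,276), (246,272) and (286,276). The basket is at (367,247), the stand at (238,211), the damper spindle at (472,232) and the black knob at (477,268). Next I'll turn these into rough world positions.

```bash
python3 - <<'E'
from h import *
np.set_printoptions(precision=4,suppress=True)
t=shot('top'); s=shot('scene')
print('bar',tri([(t,(369.1,246.4)),(s,(270.4,265.9))]), atz(t,(369.1,246.4),.114))
print('floor',tri([(t,(364.5,246.7)),(s,(270.9,299.7))]))
print('seat',tri([(t,(238.1,211.4)),(s,(386.4,191.5))]))
print('tips',tri([(t,(238.2,218.2)),(s,(383.7,187.7))]))
print('spindle',tri([(t,(471.7,232.6)),(s,(184.7,300.8))]))
print('knob',tri([(t,(477,269)),(s,(155,274))]))
for n,a,b in [('p1',(246,272),(347,232)),('p2',(286,276),(316,244)),('p3',(174,277),(391,206))]:
    print(n,tri([(t,a),(s,b)]),atz(t,a,.065))
for n in ['piece1_c']:
  for p,c in((t,'t'),(s,'s')):
    print(c,[(d['rect'],round(d['score'],2)) for d in nets.spot_in(p,n)])
im=cv2.cvtColor(t['image'],cv2.COLOR_RGB2BGR)
cv2.imwrite('pics/tc1.png',cv2.resize(im[150:300,140:310],None,fx=4.5,fy=4,interpolation=cv2.INTER_CUBIC))
cv2.imwrite('pics/tc2.png',cv2.resize(im[180:310,320:510],None,fx=4,fy=4,interpolation=cv2.INTER_CUBIC))
E
```

```text
bar [ 0.519  -0.1075  0.1091] [ 0.5166 -0.1098  0.114 ]
floor [ 0.5218 -0.108   0.0084]
seat [0.5827 0.2014 0.222 ]
tips [0.5686 0.2022 0.2254]
spindle [ 0.5551 -0.3473  0.1595]
knob [ 0.4656 -0.3584  0.1789]
p1 [0.447  0.2041 0.0295] [0.4461 0.1986 0.065 ]
p2 [0.4396 0.0993 0.0329] [0.4385 0.0962 0.065 ]
p3 [0.4294 0.3923 0.0294] [0.4287 0.3819 0.065 ]
t [([236.5, 263.8, 256.2, 278.6], 0.63)]
s [([335.0, 215.8, 358.2, 247.2], 0.72)]
```

View pics/tc1.png

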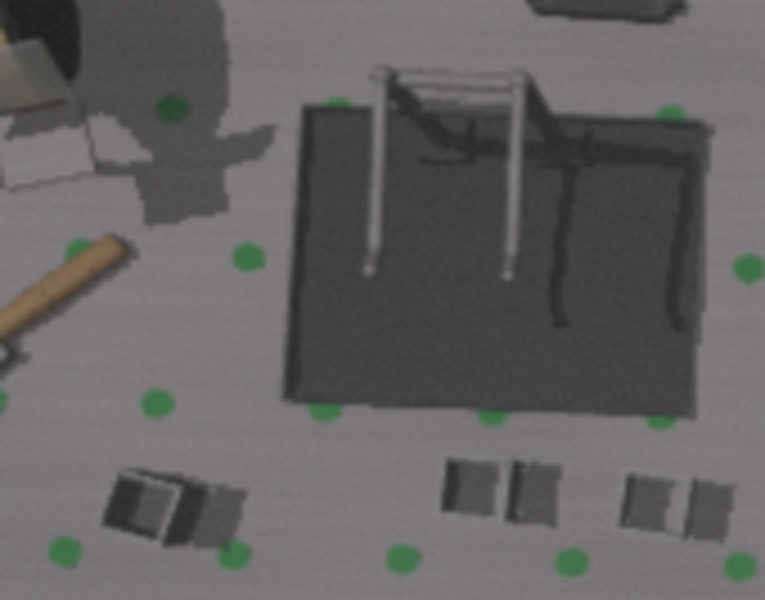

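View pics/tc2.png

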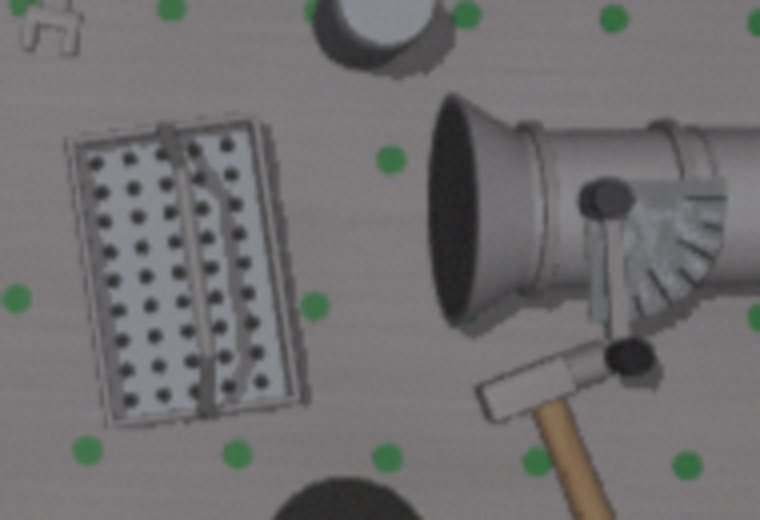

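Request:
apply_moves(moves="-1 -0.24 0.22 0 0 0 0;-1 -0.24 0.22 0 0 0 0;-1 -0.24 0.22 0 0 0 0;-1 -0.24 0.22 0 0 0 0;-1 -0.24 0.22 0 0 0 0;-1 -0.24 0.22 0 0 0 0;-1 -0.24 0.22 0 0 0 0;-1 -0.24 0.22 0 0 0 0;-1 -0.24 0.22 0 0 0 0;-1 -0.24 0.22 0 0 0 0;-1 -0.24 0.22 0 0 0 0;-1 -0.24 0.22 0 0 0 0", force=40)

```text
t: 3.45
eef_pos: [0.4232, 0.1716, 0.2317]
tool_rot: [-0.0, 0.838, 0.546, 0.001]
contact_force: [1.0, 0.3, 0.6]
gripper_width: 1.0
```

Request:
apply_moves(moves="-1 -0.24 0.22 0 0 0 0;-1 -0.24 0.22 0 0 0 0;-1 0 0 0 0 0 1;-1 0 0 0 0 0 1;-1 0 0 0 0 0 1;-1 0 0 0 0 0 1;-1 0 0 0 0 0 1;-1 0 0 0 0 0 1;-1 0 0 0 0 0 1;-1 0 0 0 0 0 1;-1 0 0 0 0 0 1;-1 0 0 0 0 0 1")

```text
t: 4.45
eef_pos: [0.4479, 0.0994, 0.2315]
tool_rot: [-0.0, 0.974, 0.225, 0.0]
contact_force: [1.1, 0.2, 0.5]
gripper_width: 0.994
```

Request:
apply_moves(moves="-1 0 0 0 0 0 1;-1 0 0 0 0 0 1;-1 0 0 0 0 0 1;-1 0 0 0 0 0 1;-1 0 0 0 0 0 1;-1 0 0 0 0 0 1;-1 0 0 0 0 0 0.6;-1 0 0 0 0 0 0;-1 0 0 0 0 0 0")

```text
t: 5.2
eef_pos: [0.4479, 0.0994, 0.2314]
tool_rot: [-0.0, 1.0, -0.001, 0.0]
contact_force: [0.5, 0.8, 0.0]
gripper_width: 0.999
```

```bash
cat >> h.py <<'E'
def pose():
    o=bot.get_obs(); w,x,y,z=o['tool_rot']; M=R.from_quat([x,y,z,w]).as_matrix()
    return np.array(o['eef_pos']),M,np.degrees(np.arctan2(M[1,0],M[0,0])),o
def delta(target,yaw=None):
    "total shift in tool axes (units of 120mm) in present frame; rz units; tilt"
    e,M,y,o=pose()
    d=M.T@(np.array(target)-e)/.12
    s='tcp %s yaw %.1f tiltz %s | shift units %s'%(np.round(e,4),y,np.round(M[:,2],3),np.round(d,3))
    if yaw is not None: s+=' rz units %.2f'%(-(yaw-y)/4)
    print(s)
E
python3 - <<'E'
from h import *
e,M,y,o=pose(); print(o['t'],e,y,M[:,2],o['gripper_width'],o['contact_force'])
w=shot('wrist'); save(w,'w1')
print([(np.round(d['location'],1),round(d['score'],2),np.round(atz(w,d['location'],.0325),4)) for d in nets.spot_point(w,'piece1_c')])
E
```

```text
5.2 [0.44793915 0.09940385 0.2314434 ] -0.14362209177122717 [ 3.01843327e-04  2.41020881e-04 -9.99999925e-01] 0.9994688175054839 [0.47901899 0.76457711 0.02365936]
[]
```

View pics/w1.png

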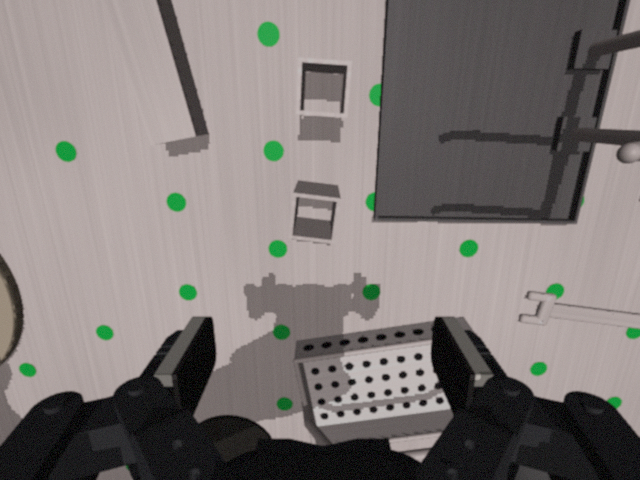

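```bash
python3 - <<'E'
from h import *
w=shot('wrist'); im=cv2.cvtColor(w['image'],cv2.COLOR_RGB2BGR)
cv2.imwrite('pics/w1c.png',cv2.resize(im[40:260,260:400],None,fx=2.7,fy=2.7,interpolation=cv2.INTER_CUBIC))
for a in [(297,193),(336,198),(333,243),(294,237),(301,61),(350,62),(347,117),(298,114)]: print(a,np.round(atz(w,a,.065),4))
E
```

```text
(297, 193) [0.4255 0.121  0.065 ]
(336, 198) [0.4578 0.1168 0.065 ]
(333, 243) [0.4555 0.0773 0.065 ]
(294, 237) [0.422  0.0828 0.065 ]
(301, 61) [0.4309 0.2202 0.065 ]
(350, 62) [0.4673 0.2194 0.065 ]
(347, 117) [0.4658 0.1806 0.065 ]
(298, 114) [0.4278 0.1829 0.065 ]
```

View pics/w1c.png

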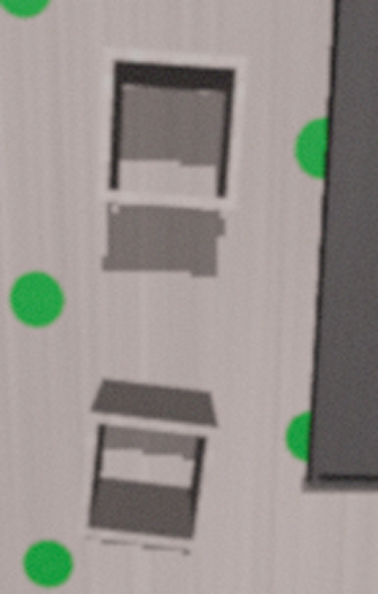

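```bash
cat >> h.py <<'E'
def fitsq(p,cs,z=.065,s=.04):
    "fit square of side s to 4 corners (ordered around) ; returns centre,yaw mod 90, rms"
    X=np.array([atz(p,c,z)[:2] for c in cs]); c=X.mean(0); d=X-c
    a=np.array([np.arctan2(v[1],v[0]) for v in d]); n=len(cs)
    th=np.angle(np.mean(np.exp(4j*(a-np.pi/4))))/4
    L=[np.linalg.norm(X[i]-X[(i+1)%4]) for i in range(4)]
    print('centre',np.round(c,4),'yaw mod90 %.1f'%np.degrees(th),'sides',np.round(L,4))
    return c,np.degrees(th)
E
python3 - <<'E'
from h import *
w=shot('wrist')
f=lambda L:[(260+x/2.7,40+y/2.7) for x,y in L]
fitsq(w,f([(92,412),(217,427),(201,547),(86,537)]))
fitsq(w,f([(105,53),(247,57),(237,210),(100,202)]))
E
```

```text
centre [0.4404 0.0992] yaw mod90 -5.9 sides [0.0386 0.0392 0.0369 0.0404]
centre [0.4479 0.2009] yaw mod90 -2.8 sides [0.0391 0.04   0.0395 0.0389]
```

```bash
python3 - <<'E'
from h import *
delta((.4404,.099,.042),-6)
E
```

```text
tcp [0.4479 0.0993 0.2313] yaw -0.2 tiltz [ 0.  0. -1.] | shift units [-0.062  0.003  1.578] rz units 1.45
```

Request:
apply_moves(moves="-1 -0.03 0 0.2 0 0 0.75;-1 -0.03 0 0.2 0 0 0.7;-1 0 0 0.3 0 0 0;-1 0 0 0.3 0 0 0;-1 0 0 0.3 0 0 0;-1 0 0 0.2 0 0 0;-1 0 0 0.08 0 0 0;-1 0 0 0 0 0 0;0.9 0 0 0 0 0 0;0.9 0 0 0 0 0 0;0.9 0 0 0 0 0 0;0.9 0 0 0 0 0 0", force=40)

```text
t: 6.4
eef_pos: [0.4415, 0.1001, 0.043]
tool_rot: [-0.001, 0.999, -0.052, 0.001]
contact_force: [-8.3, -0.5, 21.7]
gripper_width: 0.461
```

Request:
apply_moves(moves="0.9 0 0 0 0 0 0;0.9 0 0 0 0 0 0;0.9 0 0 0 0 0 0;0.9 0 0 0 0 0 0;0.9 0 0 -0.1 0 0 0;0.9 0 0 -0.3 0 0 0;0.9 0 0 -0.3 0 0 0;0.9 0 0 -0.3 0 0 0;0.9 0 0 -0.3 0 0 0;0.9 0 0 0 0 0 0")

```text
t: 7.23
eef_pos: [0.4446, 0.1006, 0.2045]
tool_rot: [-0.003, 0.999, -0.053, 0.005]
contact_force: [1.4, -0.0, -1.8]
gripper_width: 0.457
```

```bash
python3 - <<'E'
from h import *
e,M,y,o=pose(); print(o['t'],e,y,o['gripper_width'],o['contact_force'])
w=shot('wrist'); save(w,'w2'); t=shot('top'); save(t,'t2')
for n in ('basket_bar','basket_floor'):
  for p in (w,t):
    z={'basket_bar':.114,'basket_floor':.003}[n]
    print(n,[(np.round(d['location'],1),round(d['score'],2),np.round(atz(p,d['location'],z),4)) for d in nets.spot_point(p,n)])
E
```

```text
7.2333 [0.44457481 0.10061408 0.20445978] -6.060489398604029 0.45710507154241564 [ 1.41041996 -0.02312489 -1.84264948]
basket_bar [(array([441.3, 479. ]), 0.87, array([ 0.5204, -0.1099,  0.114 ])), (array([324.2, 305.8]), 0.31, array([0.441 , 0.0592, 0.114 ]))]
basket_bar [(array([368.3, 246.1]), 0.97, array([ 0.5173, -0.1078,  0.114 ]))]
basket_floor []
basket_floor [(array([366.4, 245.4]), 0.78, array([ 0.5258, -0.1134,  0.003 ]))]
```

View pics/w2.png

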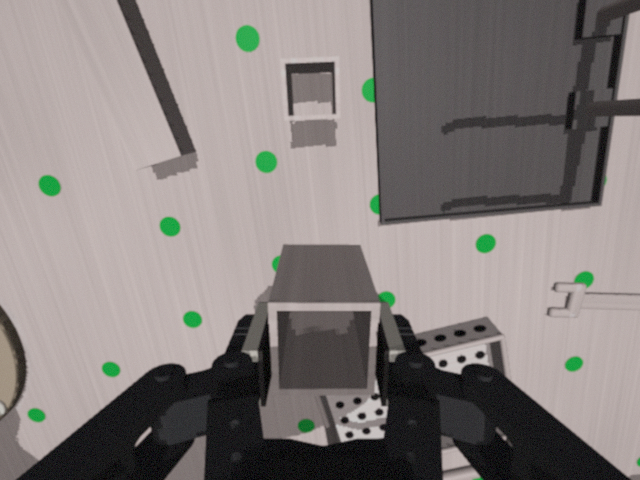

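```bash
python3 - <<'E'
from h import *
im=cv2.imread('pics/t2.png')
cv2.imwrite('pics/t2c.png',cv2.resize(im[200:300,325:410],None,fx=6,fy=6,interpolation=cv2.INTER_CUBIC))
E
```

```text
(no output)
```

View pics/t2c.png

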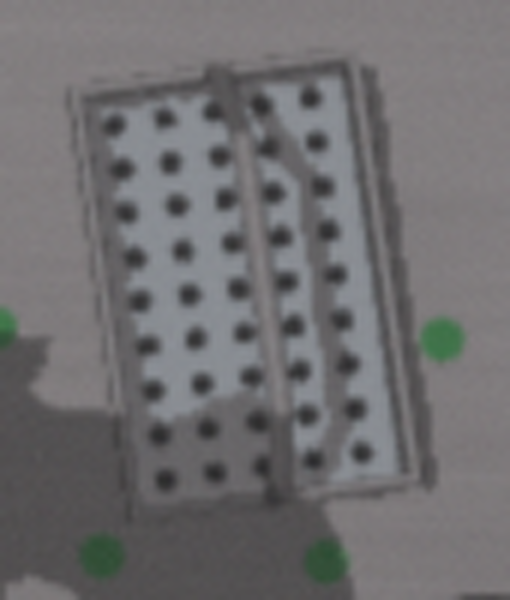

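```bash
python3 - <<'E'
from h import *
t=shot('top')
g=lambda x,y,z:atz(t,(325+x/6,200+y/6),z)
X=np.array([g(*c,.036) for c in [(72,88),(353,55),(415,480),(132,508)]]); print(np.round(X,4), X.mean(0))
d=(X[0]+X[1]-X[2]-X[3])/2; print('len',np.linalg.norm(d),'yaw',np.degrees(np.arctan2(d[1],d[0])), 'width',np.linalg.norm(X[0]-X[1]),np.linalg.norm(X[2]-X[3]))
a,b=g(215,70,.036),g(278,500,.036); print('feet mid',(a+b)/2,np.degrees(np.arctan2(*(a-b)[[1,0]])),np.linalg.norm(a-b))
a,b=g(240,118,.114),g(273,415,.114); print('bar mid',(a+b)/2,np.degrees(np.arctan2(*(a-b)[[1,0]])),np.linalg.norm(a-b))
E
```

```text
[[ 0.6027 -0.0316  0.036 ]
 [ 0.6204 -0.1545  0.036 ]
 [ 0.4352 -0.1844  0.036 ]
 [ 0.42   -0.0617  0.036 ]] [ 0.51959611 -0.10802895  0.036     ]
len 0.1863635370506402 yaw 9.272379547203593 width 0.1241928854160219 0.12360029625402555
feet mid [ 0.51866449 -0.10954472  0.036     ] 9.389234861824852 0.1897049415535747
bar mid [ 0.52165476 -0.10635964  0.114     ] 7.377224272867789 0.12334975061674452
```

```bash
python3 - <<'E'
from h import *
delta((.5594,-.0729,.2045),9)
E
```

```text
tcp [0.4397 0.0992 0.1964] yaw -6.0 tiltz [-0.003 -0.001 -1.   ] | shift units [ 1.143  1.322 -0.068] rz units -3.76
```

Request:
apply_moves(moves="0.9 0.19 0.22 -0.02 0 0 0;0.9 0.19 0.22 -0.02 0 0 0;0.9 0.19 0.22 -0.02 0 0 0;0.9 0.19 0.22 0 0 0 0;0.9 0.19 0.22 0 0 0 0;0.9 0.19 0.22 0 0 0 0;0.9 0 0 0 0 0 -0.95;0.9 0 0 0 0 0 -0.95;0.9 0 0 0 0 0 -0.95;0.9 0 0 0 0 0 -0.9;0.9 0 0 0 0 0 0;0.9 0 0 0 0 0 0")

```text
t: 8.58
eef_pos: [0.5596, -0.0724, 0.2038]
tool_rot: [0.0, 0.997, 0.077, -0.001]
contact_force: [0.1, 0.4, -0.9]
gripper_width: 0.458
```

```bash
python3 - <<'E'
from h import *
delta((.5594,-.0729,.052),9)
w=shot('wrist'); save(w,'w3')
E
```

```text
tcp [ 0.5596 -0.0724  0.2038] yaw 8.9 tiltz [-0.002 -0.    -1.   ] | shift units [0.    0.004 1.265] rz units -0.04
```

View pics/w3.png

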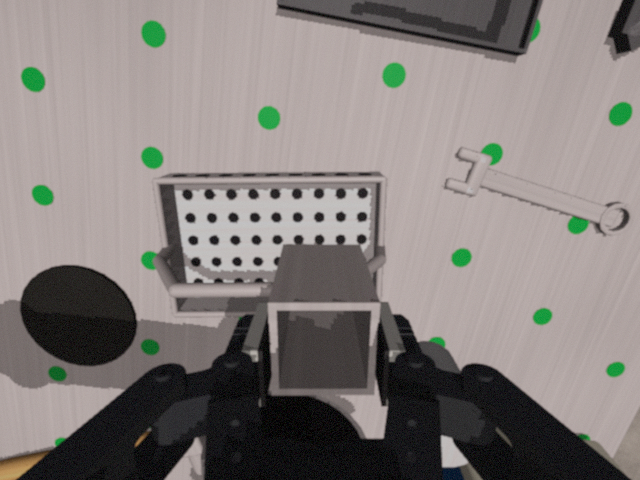

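```bash
cat >> h.py <<'E'
def basket_overlay(p,c,yaw,name,und=0.0,scale=1):
    im=cv2.cvtColor(p['image'],cv2.COLOR_RGB2BGR).copy()
    a=np.radians(yaw); ex=np.array([np.cos(a),np.sin(a)]); ey=np.array([-ex[1],ex[0]])
    P=lambda x,y,z:tuple(int(round(v*16)) for v in proj(p,np.append(np.array(c)+x*ex+y*ey,und+z)))
    L=[[(-.095,-.063,.036),(.095,-.063,.036),(.095,.063,.036),(-.095,.063,.036),(-.095,-.063,.036)],[(-.056,0,.114),(.056,0,.114)]]
    for l in L:
        for u,v in zip(l[:-1],l[1:]): cv2.line(im,P(*u),P(*v),(0,0,255),1,cv2.LINE_AA,4)
    cv2.imwrite('pics/'+name+'.png',im)
E
python3 - <<'E'
from h import *
w=shot('wrist'); basket_overlay(w,(.5195,-.1085),9.2,'w3o')
a,b=atz(w,(154,181),.036),atz(w,(384,176),.036); print(a,b,np.linalg.norm(a-b),np.degrees(np.arctan2(*(b-a)[[1,0]])))
E
```

```text
[ 0.41604105 -0.06303623  0.036     ] [ 0.60244471 -0.02976379  0.036     ] 0.1893498844035049 10.120522854664019
```

View pics/w3o.png

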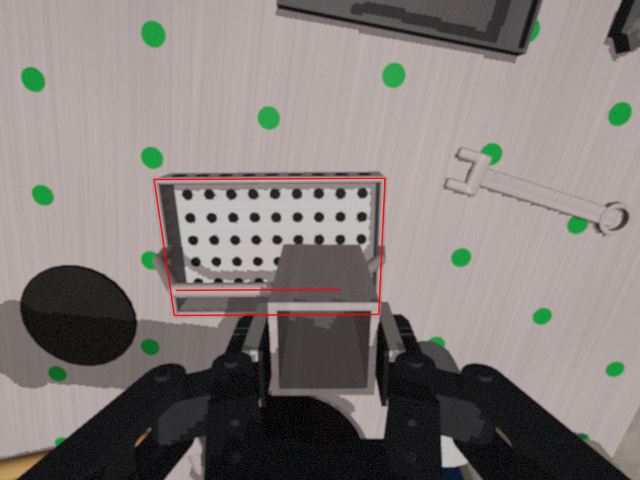

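Request:
apply_moves(moves="0.9 0 0 0.28 0 0 0;0.9 0 0 0.28 0 0 0;0.9 0 0 0.28 0 0 0;0.9 0 0 0.22 0 0 0;0.9 0 0 0.14 0 0 0;0.9 0 0 0.06 0 0 0;0.9 0 0 0 0 0 0;0.9 0 0 0 0 0 0")

```text
t: 9.35
eef_pos: [0.5606, -0.0724, 0.0541]
tool_rot: [0.0, 0.997, 0.078, 0.0]
contact_force: [0.5, -0.5, -1.3]
gripper_width: 0.457
```

```bash
python3 - <<'E'
from h import *
delta((.5594,-.0729,.052),9); print(bot.get_obs()['contact_force'])
w=shot('wrist'); save(w,'w4')
E
```

```text
tcp [ 0.5606 -0.0724  0.0541] yaw 8.9 tiltz [ 0. -0. -1.] | shift units [-0.01   0.002  0.018] rz units -0.01
[ 0.4591718  -0.49897517 -1.33724656]
```

View pics/w4.png

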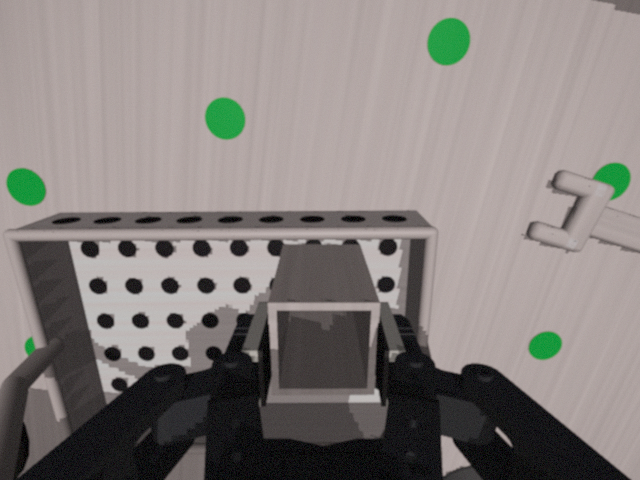

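Request:
apply_moves(moves="0.9 0 0 0.03 0 0 0;0.9 0 0 0 0 0 0;-0.35 0 0 0 0 0 0;-0.35 0 0 0 0 0 0;-0.35 0 0 0 0 0 0;-0.35 0 0 0 0 0 0;-0.35 0 0 -0.1 0 0 0;-0.35 0 0 -0.3 0 0 0;-0.35 0 0 -0.3 0 0 0;-0.35 0 0 -0.3 0 0 0;-0.35 0 0 -0.3 0 0 0;-1 0 0 0 0 0 0")

```text
t: 10.4
eef_pos: [0.5642, -0.0734, 0.2141]
tool_rot: [0.0, 0.997, 0.078, 0.006]
contact_force: [1.9, -0.1, 0.7]
gripper_width: 0.8
```

```bash
python3 - <<'E'
from h import *
e,M,y,o=pose(); print(o['t'],e,y,o['contact_force'],o['gripper_width'])
w=shot('wrist'); save(w,'w5');t=shot('top'); save(t,'t5'); delta((.4479,.185,.23),-3)
E
```

```text
10.4 [ 0.56417303 -0.0734328   0.214107  ] 8.912658951201868 [ 1.94336978 -0.05632612  0.7105303 ] 0.7998906299652864
tcp [ 0.5611 -0.0724  0.2084] yaw 9.0 tiltz [ 0.004  0.001 -1.   ] | shift units [-0.597 -2.266 -0.182] rz units 2.99
```

View pics/w5.png

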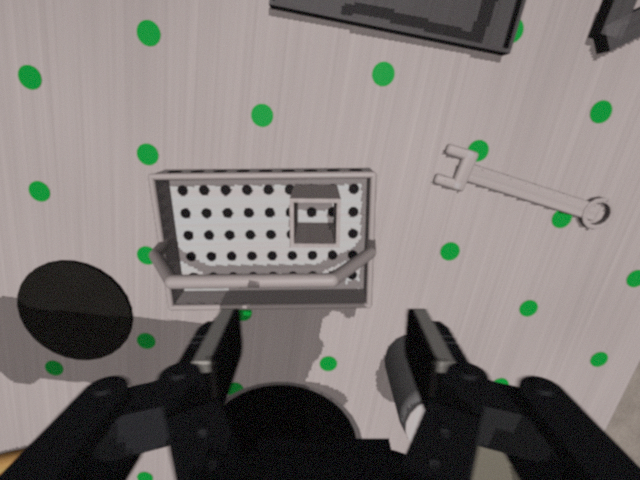

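View pics/t5.png

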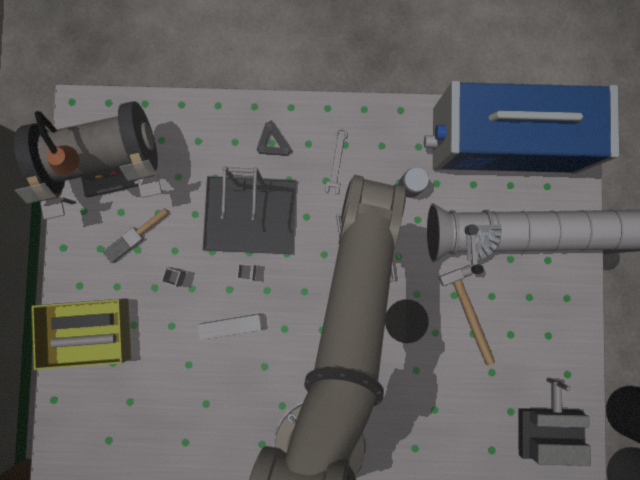

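Request:
apply_moves(moves="-1 -0.07 -0.26 -0.02 0 0 0;-1 -0.07 -0.26 -0.02 0 0 0;-1 -0.07 -0.26 -0.02 0 0 0;-1 -0.07 -0.26 -0.02 0 0 0;-1 -0.07 -0.26 -0.02 0 0 0;-1 -0.07 -0.27 -0.02 0 0 0;-1 -0.05 -0.27 -0.02 0 0 0;-1 -0.05 -0.27 -0.02 0 0 0;-1 -0.05 -0.27 -0.02 0 0 1;-1 0 0 0 0 0 1;-1 0 0 0 0 0 1;-1 0 0 0 0 0 0")

```text
t: 11.5
eef_pos: [0.4468, 0.1993, 0.2265]
tool_rot: [0.001, 1.0, -0.027, -0.001]
contact_force: [0.7, -0.2, -0.1]
gripper_width: 1.002
```

```bash
python3 - <<'E'
from h import *
w=shot('wrist');w=shot('wrist'); save(w,'w6'); delta((.4479,.2009,.042),-3)
im=cv2.imread('pics/w6.png')
print([(d['rect'],round(d['score'],2)) for d in nets.spot_in(w,'piece1_c')])
cv2.imwrite('pics/w6c.png',cv2.resize(im[160:270,260:380],None,fx=5,fy=5,interpolation=cv2.INTER_CUBIC))
E
```

```text
tcp [0.4474 0.1986 0.2268] yaw -2.9 tiltz [-0.002 -0.001 -1.   ] | shift units [ 0.006 -0.021  1.54 ] rz units 0.02
[([303.4, 178.2, 349.7, 237.9], 0.84)]
```

View pics/w6c.png

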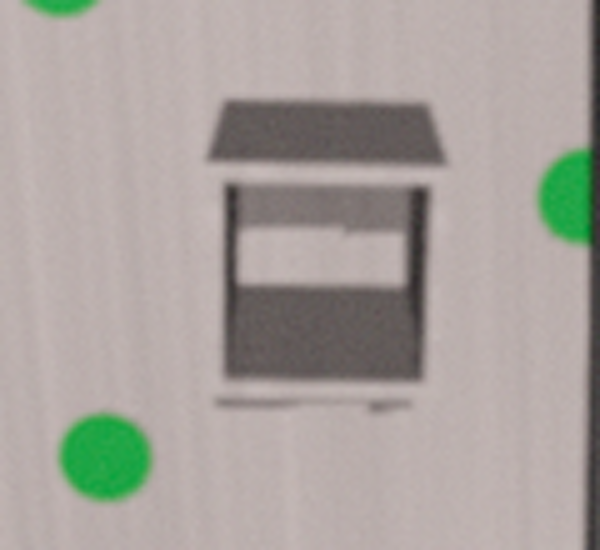

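View pics/w6.png

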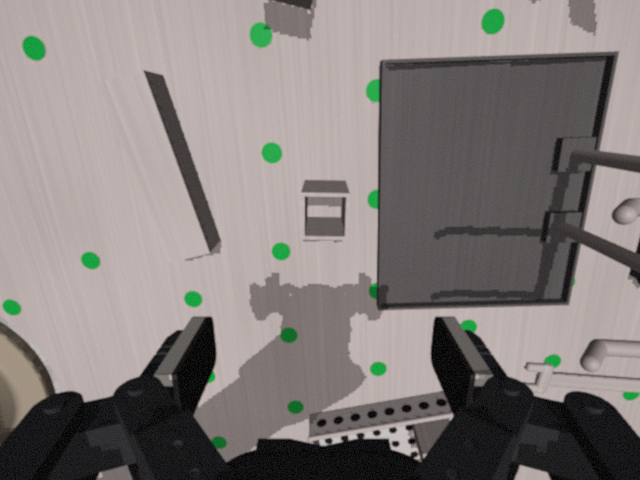

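```bash
python3 - <<'E'
from h import *
w=shot('wrist')
f=lambda L:[(260+x/5,160+y/5) for x,y in L]
c,a=fitsq(w,f([(208,161),(447,164),(432,399),(217,397)]))
delta((*c,.042),a)
E
```

```text
centre [0.4484 0.2009] yaw mod90 -3.6 sides [0.039  0.0404 0.0365 0.0405]
tcp [0.4478 0.1985 0.2272] yaw -3.0 tiltz [-0.001 -0.001 -1.   ] | shift units [ 0.005 -0.022  1.543] rz units 0.14
```

Request:
apply_moves(moves="-1 0 -0.02 0.25 0 0 0.1;-1 0 0 0.3 0 0 0;-1 0 0 0.3 0 0 0;-1 0 0 0.3 0 0 0;-1 0 0 0.22 0 0 0;-1 0 0 0.12 0 0 0;-1 0 0 0.05 0 0 0;-1 0 0 0 0 0 0;0.9 0 0 0 0 0 0;0.9 0 0 0 0 0 0;0.9 0 0 0 0 0 0;0.9 0 0 0 0 0 0", force=40)

```text
t: 12.7
eef_pos: [0.4487, 0.202, 0.044]
tool_rot: [-0.001, 1.0, -0.03, 0.001]
contact_force: [-9.4, -1.4, 25.5]
gripper_width: 0.46
```

Request:
apply_moves(moves="0.9 0 0 0 0 0 0;0.9 0 0 0 0 0 0;0.9 0 0 0 0 0 0;0.9 0 0 -0.1 0 0 0;0.9 0 0 -0.3 0 0 0;0.9 0 0 -0.3 0 0 0;0.9 0 0 -0.3 0 0 0;0.9 0 0 -0.3 0 0 0;0.9 0 0 0 0 0 0;0.9 0 0 0 0 0 0;0.9 0 0 0 0 0 0")

```text
t: 13.62
eef_pos: [0.4475, 0.2015, 0.1986]
tool_rot: [-0.0, 1.0, -0.03, -0.0]
contact_force: [-0.8, -0.1, -2.1]
gripper_width: 0.461
```

```bash
python3 - <<'E'
from h import *
e,M,y,o=pose(); print(o['t'],e,y,o['gripper_width'])
a=np.radians(9.5); ex=np.array([np.cos(a),np.sin(a)]); ey=np.array([-ex[1],ex[0]])
c=np.array([.5195,-.1085])
A=c-.046*ex+.029*ey; print(A, c-.035*ey)
delta((*A,.205),9.5)
E
```

```text
13.6167 [0.44750539 0.20146359 0.19861929] -3.404400509075921 0.46092176119778866
[ 0.46934448 -0.08748991] [ 0.52527667 -0.14302   ]
tcp [0.4475 0.2015 0.1986] yaw -3.4 tiltz [-0.  0. -1.] | shift units [ 0.325  2.393 -0.054] rz units -3.23
```

Request:
apply_moves(moves="0.9 0.04 0.26 -0.02 0 0 0;0.9 0.04 0.26 -0.02 0 0 0;0.9 0.04 0.26 -0.01 0 0 0;0.9 0.04 0.27 0 0 0 0;0.9 0.04 0.27 0 0 0 0;0.9 0.04 0.27 0 0 0 0;0.9 0.04 0.27 0 0 0 0;0.9 0.04 0.27 0 0 0 0;0.9 0 0.26 0 0 0 -0.8;0.9 0 0 0 0 0 -0.8;0.9 0 0 0 0 0 -0.8;0.9 0 0 0 0 0 -0.8")

```text
t: 14.62
eef_pos: [0.4678, -0.0878, 0.203]
tool_rot: [0.0, 0.997, 0.082, -0.002]
contact_force: [0.8, 1.2, -1.0]
gripper_width: 0.459
```

```bash
python3 - <<'E'
from h import *
w=shot('wrist');w=shot('wrist');basket_overlay(w,(.5195,-.1085),9.5,'w7o')
delta((.4693,-.0875,.052),9.5)
E
```

```text
tcp [ 0.468  -0.0872  0.2032] yaw 9.4 tiltz [-0.004 -0.    -1.   ] | shift units [0.015 0.005 1.26 ] rz units -0.03
```

View pics/w7o.png

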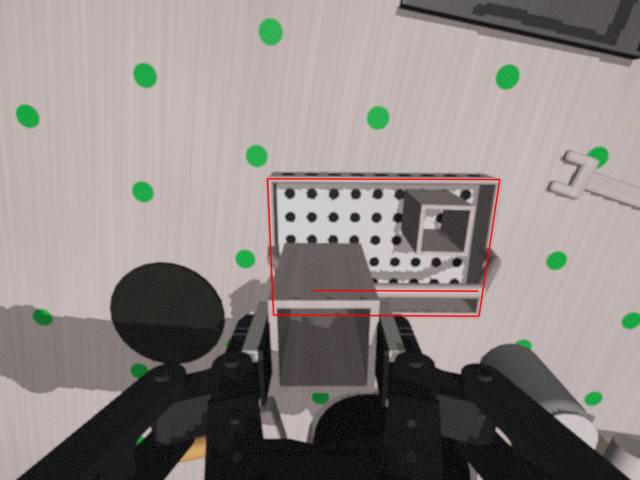

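Overlay matches: the tray edge runs from (268,179) to (498,179), and the first piece is upright at (440,225). Lowering the second piece.

Request:
apply_moves(moves="0.9 0.01 0 0.28 0 0 0;0.9 0 0 0.28 0 0 0;0.9 0 0 0.28 0 0 0;0.9 0 0 0.22 0 0 0;0.9 0 0 0.14 0 0 0;0.9 0 0 0.07 0 0 0;0.9 0 0 0 0 0 0;0.9 0 0 0 0 0 0;0.9 0 0 0 0 0 0")

```text
t: 15.47
eef_pos: [0.4713, -0.087, 0.0533]
tool_rot: [0.0, 0.997, 0.081, 0.001]
contact_force: [-1.2, 0.9, -1.6]
gripper_width: 0.45
```

```bash
python3 - <<'E'
from h import *
delta((.4693,-.0875,.052),9.5); print(bot.get_obs()['contact_force'])
E
```

```text
tcp [ 0.4713 -0.087   0.0533] yaw 9.3 tiltz [ 0.002 -0.    -1.   ] | shift units [-0.017  0.002  0.011] rz units -0.04
[-1.15707438  0.90294686 -1.57761936]
```

Request:
apply_moves(moves="0.9 -0.01 0 0.02 0 0 0;0.9 0 0 0 0 0 0;-0.35 0 0 0 0 0 0;-0.35 0 0 0 0 0 0;-0.35 0 0 0 0 0 0;-0.35 0 0 0 0 0 0;-0.35 0 0 -0.1 0 0 0;-0.35 0 0 -0.3 0 0 0;-0.35 0 0 -0.3 0 0 0;-0.35 0 0 -0.3 0 0 0;-0.35 0 0 -0.3 0 0 0;-1 0 0 0 0 0 0")

```text
t: 16.47
eef_pos: [0.4731, -0.0879, 0.2123]
tool_rot: [-0.0, 0.997, 0.081, 0.005]
contact_force: [1.4, -0.6, 0.2]
gripper_width: 0.795
```

```bash
python3 - <<'E'
from h import *
w=shot('wrist');w=shot('wrist');basket_overlay(w,(.5195,-.1085),9.5,'w8o')
t=shot('top'); save(t,'t8')
im=cv2.imread('pics/t8.png'); cv2.imwrite('pics/t8c.png',cv2.resize(im[240:300,140:260],None,fx=6,fy=6,interpolation=cv2.INTER_CUBIC))
delta((.43,.385,.23),0)
E
```

```text
tcp [ 0.4692 -0.0868  0.2062] yaw 9.4 tiltz [ 0.001  0.001 -1.   ] | shift units [ 0.319 -3.933 -0.196] rz units 2.35
```

View pics/w8o.png

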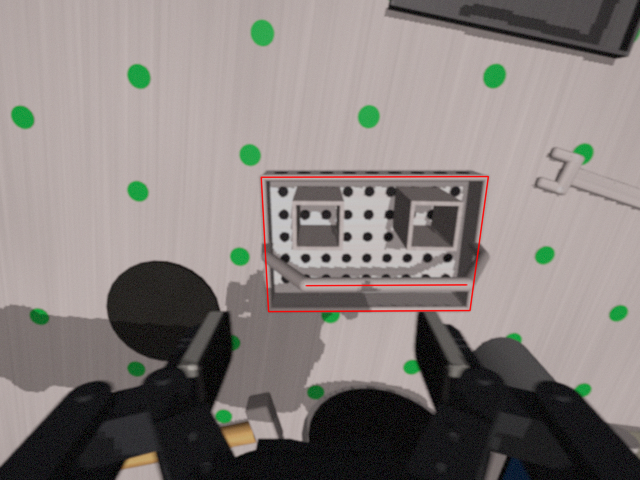

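View pics/t8c.png

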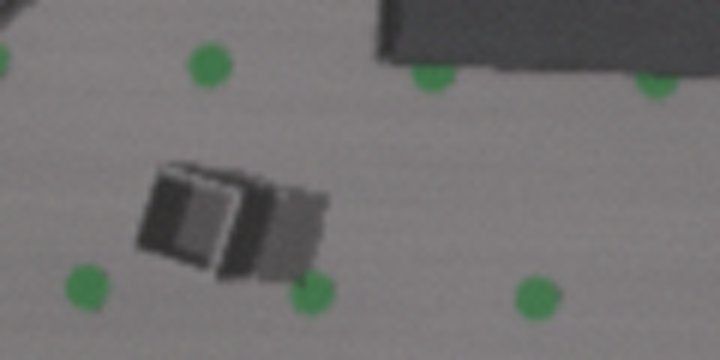

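Request:
apply_moves(moves="-1 0.02 -0.3 -0.02 0 0 0;-1 0.02 -0.3 -0.02 0 0 0;-1 0.02 -0.3 -0.02 0 0 0;-1 0.02 -0.3 -0.02 0 0 0;-1 0.02 -0.3 -0.02 0 0 0;-1 0.02 -0.3 -0.02 0 0 0;-1 0.02 -0.3 -0.02 0 0 0;-1 0.02 -0.3 -0.02 0 0 0;-1 0.02 -0.3 -0.02 0 0 0;-1 0.02 -0.3 -0.02 0 0 0;-1 0.03 -0.3 0 0 0 0;-1 0.03 -0.3 0 0 0 0")

```text
t: 17.62
eef_pos: [0.4285, 0.3453, 0.2282]
tool_rot: [0.001, 0.997, 0.082, -0.001]
contact_force: [1.3, 0.3, 0.2]
gripper_width: 0.999
```

Request:
apply_moves(moves="-1 0.03 -0.3 0 0 0 1;-1 0 0 0 0 0 1;-1 0 0 0 0 0 1;-1 0 0 0 0 0 1;-1 0 0 0 0 0 1;-1 0 0 0 0 0 1;-1 0 0 0 0 0 0;-1 0 0 0 0 0 0")

```text
t: 18.28
eef_pos: [0.4268, 0.3798, 0.2285]
tool_rot: [0.001, 0.992, -0.126, -0.001]
contact_force: [-0.4, 0.8, 0.8]
gripper_width: 1.0
```

```bash
python3 - <<'E'
from h import *
w=shot('wrist'); save(w,'w9')
print([(d['rect'],round(d['score'],2)) for d in nets.spot_in(w,'piece1_c')])
delta((.43,.385,.042),-15)
E
```

```text
[([515.5, 471.9, 538.2, 480.0], 0.62)]
tcp [0.4271 0.38   0.2291] yaw -14.5 tiltz [-0.001 -0.001 -1.   ] | shift units [ 0.014 -0.049  1.559] rz units 0.12
```

View pics/w9.png

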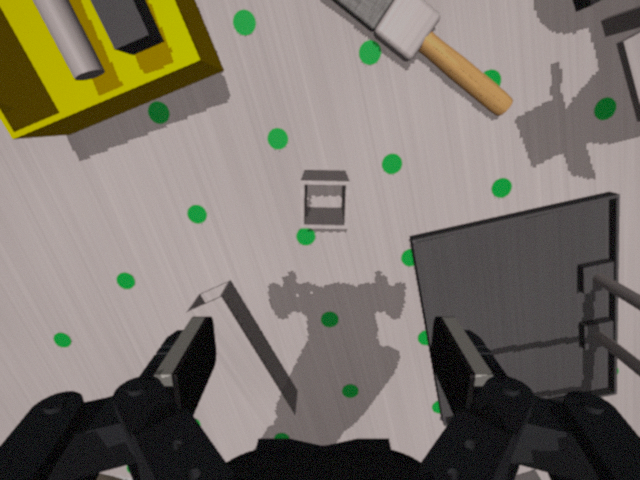

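```bash
python3 - <<'E'
from h import *
im=cv2.imread('pics/w9.png')
cv2.imwrite('pics/w9c.png',cv2.resize(im[155:245,280:370],None,fx=6,fy=6,interpolation=cv2.INTER_CUBIC))
E
```

```text
(no output)
```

View pics/w9c.png

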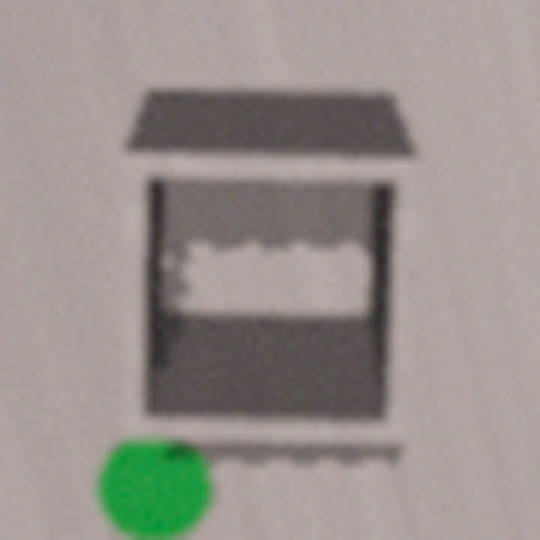

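```bash
python3 - <<'E'
from h import *
w=shot('wrist')
f=lambda L:[(280+x/6,155+y/6) for x,y in L]
c,a=fitsq(w,f([(126,151),(416,157),(403,442),(131,439)]))
delta((*c,.042),a)
E
```

```text
centre [0.4304 0.391 ] yaw mod90 -15.3 sides [0.0393 0.0403 0.0384 0.0406]
tcp [0.4272 0.3801 0.2294] yaw -14.5 tiltz [-0.001 -0.001 -1.   ] | shift units [ 0.004 -0.096  1.562] rz units 0.19
```

Request:
apply_moves(moves="-1 0 -0.1 0.25 0 0 0.2;-1 0 0 0.3 0 0 0;-1 0 0 0.3 0 0 0;-1 0 0 0.3 0 0 0;-1 0 0 0.22 0 0 0;-1 0 0 0.13 0 0 0;-1 0 0 0.06 0 0 0;-1 0 0 0 0 0 0;0.9 0 0 0 0 0 0;0.9 0 0 0 0 0 0;0.9 0 0 0 0 0 0;0.9 0 0 0 0 0 0", force=40)

```text
t: 19.43
eef_pos: [0.431, 0.3927, 0.0442]
tool_rot: [-0.001, 0.991, -0.134, 0.001]
contact_force: [-4.0, -2.4, 31.9]
gripper_width: 0.462
```

Request:
apply_moves(moves="0.9 0 0 0 0 0 0;0.9 0 0 0 0 0 0;0.9 0 0 0 0 0 0;0.9 0 0 -0.1 0 0 0;0.9 0 0 -0.3 0 0 0;0.9 0 0 -0.3 0 0 0;0.9 0 0 -0.3 0 0 0;0.9 0 0 -0.3 0 0 0;0.9 0 0 0 0 0 0;0.9 0 0 0 0 0 0;0.9 0 0 0 0 0 0")

```text
t: 20.35
eef_pos: [0.4299, 0.3917, 0.199]
tool_rot: [-0.0, 0.991, -0.134, -0.0]
contact_force: [0.7, -0.3, -2.0]
gripper_width: 0.46
```

```bash
python3 - <<'E'
from h import *
w=shot('wrist'); save(w,'w10')
a=np.radians(9.5); ex=np.array([np.cos(a),np.sin(a)]); ey=np.array([-ex[1],ex[0]])
c=np.array([.5195,-.1085])-.035*ey
print(c); delta((*c,.205),9.5); print(bot.get_obs()['gripper_width'])
E
```

```text
[ 0.52527667 -0.14302   ]
tcp [0.4296 0.3913 0.1981] yaw -15.4 tiltz [-0.001 -0.001 -1.   ] | shift units [ 1.952  4.081 -0.053] rz units -6.23
0.4581854350711937
```

View pics/w10.png

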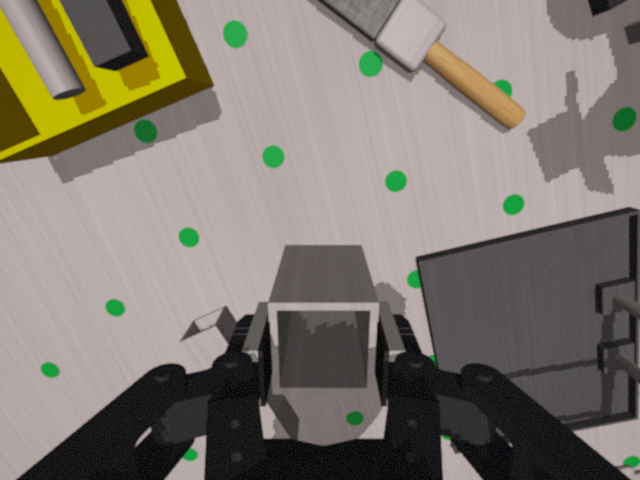

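Request:
apply_moves(moves="0.9 0.12 0.27 -0.01 0 0 0;0.9 0.13 0.27 -0.01 0 0 0;0.9 0.13 0.27 -0.01 0 0 0;0.9 0.13 0.27 -0.01 0 0 0;0.9 0.13 0.27 -0.01 0 0 0;0.9 0.13 0.27 0 0 0 0;0.9 0.13 0.27 0 0 0 0;0.9 0.13 0.27 0 0 0 0;0.9 0.13 0.27 0 0 0 0;0.9 0.13 0.27 0 0 0 0;0.9 0.13 0.27 0 0 0 0;0.9 0.13 0.27 0 0 0 0")

```text
t: 21.4
eef_pos: [0.5052, -0.034, 0.2036]
tool_rot: [0.0, 0.991, -0.134, -0.001]
contact_force: [1.4, 0.1, -1.8]
gripper_width: 0.461
```

Request:
apply_moves(moves="0.9 0.13 0.28 0 0 0 0;0.9 0.13 0.28 0 0 0 0;0.9 0.13 0.28 0 0 0 0;0.9 0 0 0 0 0 -0.9;0.9 0 0 0 0 0 -0.9;0.9 0 0 0 0 0 -0.9;0.9 0 0 0 0 0 -0.9;0.9 0 0 0 0 0 -0.9;0.9 0 0 0 0 0 -0.9;0.9 0 0 0 0 0 -0.83;0.9 0 0 0 0 0 0;0.9 0 0 0 0 0 0")

```text
t: 22.4
eef_pos: [0.5238, -0.1418, 0.2037]
tool_rot: [-0.0, 0.997, 0.082, -0.001]
contact_force: [0.7, 0.2, -0.6]
gripper_width: 0.46
```

```bash
python3 - <<'E'
from h import *
w=shot('wrist');w=shot('wrist');basket_overlay(w,(.5195,-.1085),9.5,'w11o')
delta((.5253,-.143,.052),9.5)
E
```

```text
tcp [ 0.5241 -0.1418  0.2042] yaw 9.4 tiltz [-0.002  0.    -1.   ] | shift units [0.01  0.012 1.268] rz units -0.02
```

View pics/w11o.png

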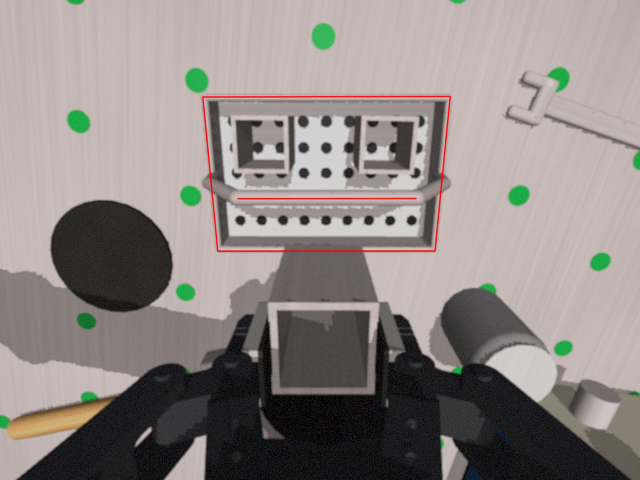

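Request:
apply_moves(moves="0.9 0.01 0.01 0.28 0 0 0;0.9 0 0 0.28 0 0 0;0.9 0 0 0.28 0 0 0;0.9 0 0 0.2 0 0 0;0.9 0 0 0.14 0 0 0;0.9 0 0 0.05 0 0 0;0.9 0 0 0 0 0 0;0.9 0 0 0 0 0 0;0.9 0 0 0 0 0 0")

```text
t: 23.25
eef_pos: [0.5271, -0.1432, 0.0585]
tool_rot: [0.0, 0.997, 0.083, 0.001]
contact_force: [0.0, 0.5, -0.7]
gripper_width: 0.462
```

```bash
python3 - <<'E'
from h import *
w=shot('wrist');save(w,'w12')
delta((.5253,-.143,.052),9.5); print(bot.get_obs()['contact_force'])
E
```

```text
tcp [ 0.5271 -0.1431  0.0586] yaw 9.5 tiltz [ 0.002 -0.    -1.   ] | shift units [-0.015 -0.004  0.055] rz units -0.00
[ 0.01995744 -0.63375122 -1.36461323]
```

View pics/w12.png

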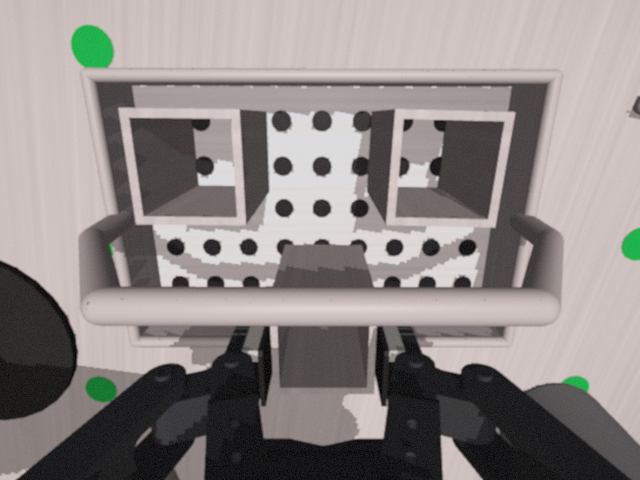

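Request:
apply_moves(moves="0.9 -0.01 0 0.03 0 0 0;0.9 0 0 0.02 0 0 0;0.9 0 0 0 0 0 0;0.9 0 0 0 0 0 0;-0.35 0 0 0 0 0 0;-0.35 0 0 0 0 0 0;-0.35 0 0 0 0 0 0;-0.35 0 0 0 0 0 0")

```text
t: 23.97
eef_pos: [0.525, -0.1432, 0.0514]
tool_rot: [0.0, 0.997, 0.083, 0.0]
contact_force: [0.4, 0.2, 0.6]
gripper_width: 0.673
```

Request:
apply_moves(moves="-0.35 0 0 -0.1 0 0 0;-0.35 0 0 -0.3 0 0 0;-0.35 0 0 -0.3 0 0 0;-0.35 0 0 -0.3 0 0 0;-0.35 0 0 -0.4 0 0 0;-1 0 0 0 0 0 0;-1 0 0 0 0 0 0")

```text
t: 24.55
eef_pos: [0.5265, -0.1436, 0.2164]
tool_rot: [0.0, 0.997, 0.083, 0.003]
contact_force: [-0.3, 0.6, -0.7]
gripper_width: 0.933
```

```bash
python3 - <<'E'
from h import *
w=shot('wrist');basket_overlay(w,(.5195,-.1085),9.5,'w13o'); t=shot('top');save(t,'t13')
delta((.5195,-.1085,.21),9.5); print(bot.get_obs()['contact_force'])
E
```

```text
tcp [ 0.5244 -0.1429  0.213 ] yaw 9.5 tiltz [-0.  0. -1.] | shift units [ 0.007 -0.289  0.025] rz units -0.00
[-0.17597174  0.7169379   0.10236432]
```

View pics/w13o.png

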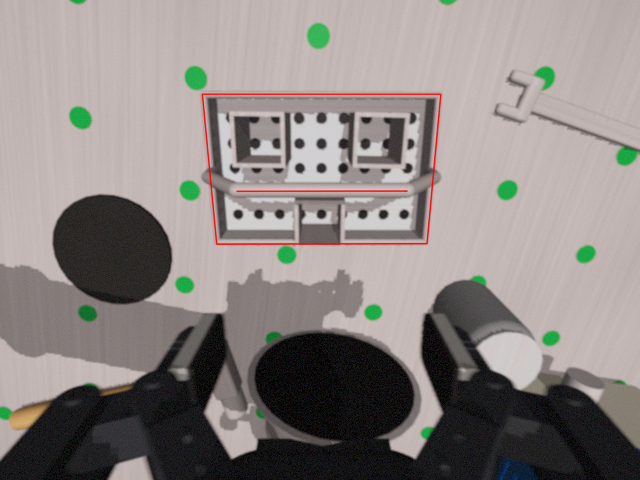

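View pics/t13.png

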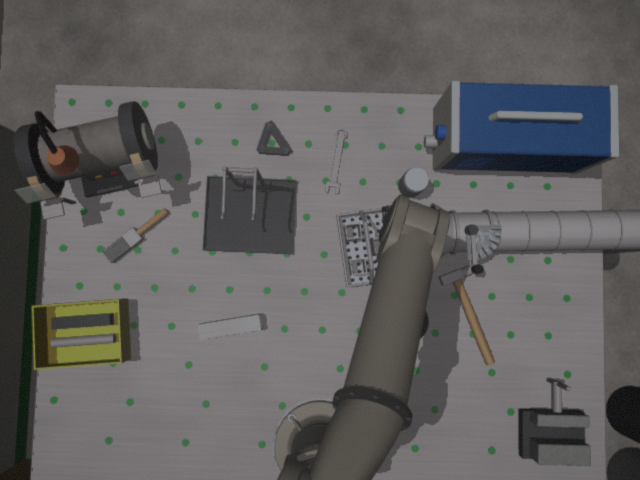

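Request:
apply_moves(moves="-1 0.05 -0.23 -0.13 0 0 0;-1 0.05 -0.23 -0.13 0 0 0;-1 0.05 -0.23 -0.13 0 0 0;-1 0.05 -0.23 -0.13 0 0 0;-1 0.05 -0.23 -0.12 0 0 0;-1 0.05 -0.23 -0.12 0 0 0;-1 0.05 -0.23 -0.12 0 0 0;-1 0.05 -0.23 -0.12 0 0 0;-1 0.05 -0.23 -0.1 0 0 0;-1 0.05 -0.23 -0.1 0 0 0;-1 0.05 -0.23 -0.1 0 0 0;-1 0.05 -0.23 -0.1 0 0 0")

```text
t: 25.65
eef_pos: [0.5404, 0.1966, 0.3797]
tool_rot: [0.001, 0.997, 0.083, -0.002]
contact_force: [0.9, -0.3, 0.5]
gripper_width: 0.997
```

Request:
apply_moves(moves="-1 0 0 0 0 0 0.8;-1 0 0 0 0 0 0.8;-1 0 0 0 0 0 0.8;-1 0 0 0 0 0 0;-1 0 0 0 0 0 0")

```text
t: 26.07
eef_pos: [0.5407, 0.1953, 0.3795]
tool_rot: [0.001, 1.0, -0.0, -0.001]
contact_force: [0.3, -0.2, -0.2]
gripper_width: 0.995
```

```bash
python3 - <<'E'
from h import *
import pickle
w=shot('wrist');save(w,'w14'); pickle.dump(w,open('w14.pkl','wb'))
e,M,y,o=pose(); print(e,y)
for n in ('stand_seat','stand_tips'):
    print(n,[(np.round(d['location'],1),round(d['score'],2)) for d in nets.spot_point(w,n)])
E
```

```text
[0.54085676 0.19524179 0.37979793] -0.018199032197152198
stand_seat [(array([376.7, 211.2]), 0.65)]
stand_tips [(array([355.4, 215.8]), 0.76)]
```

View pics/w14.png

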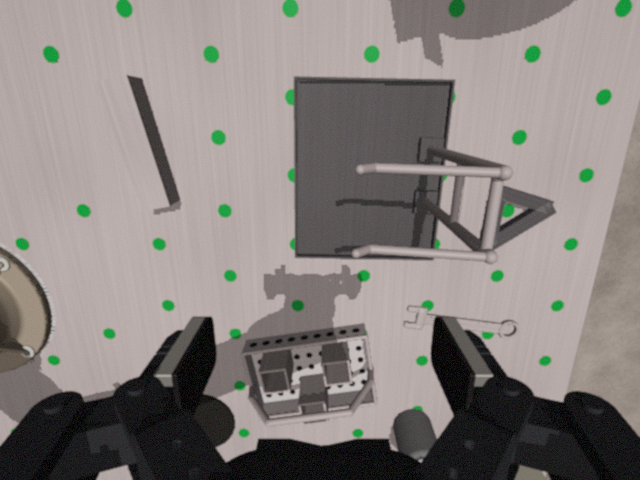

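Request:
apply_moves(moves="-1 -0.2 0.2 0 0 0 0;-1 -0.2 0.2 0 0 0 0;-1 -0.2 0.2 0 0 0 0;-1 0 0 0 0 0 0;-1 0 0 0 0 0 0;-1 0 0 0 0 0 0")

```text
t: 26.72
eef_pos: [0.4693, 0.124, 0.3813]
tool_rot: [-0.0, 1.0, -0.001, 0.0]
contact_force: [0.5, 0.5, -0.3]
gripper_width: 1.001
```

```bash
python3 - <<'E'
from h import *
import pickle
w=shot('wrist');save(w,'w15'); pickle.dump(w,open('w15.pkl','wb'))
e,M,y,o=pose(); print(e,y)
for n in ('stand_seat','stand_tips'):
    print(n,[(np.round(d['location'],1),round(d['score'],2)) for d in nets.spot_point(w,n)])
for a,b,k in (('w14',(130,60),'a'),('w15',None,'b')):
    im=cv2.imread('pics/%s.png'%a)
    if b: cv2.imwrite('pics/%sc.png'%a,cv2.resize(im[60:280,280:570],None,fx=2.7,fy=2.7,interpolation=cv2.INTER_CUBIC))
E
```

```text
[0.46948925 0.12440503 0.38108496] -0.04031984148645685
stand_seat [(array([470.9, 122.6]), 0.87)]
stand_tips [(array([454. , 118.7]), 0.74)]
```

View pics/w14c.png

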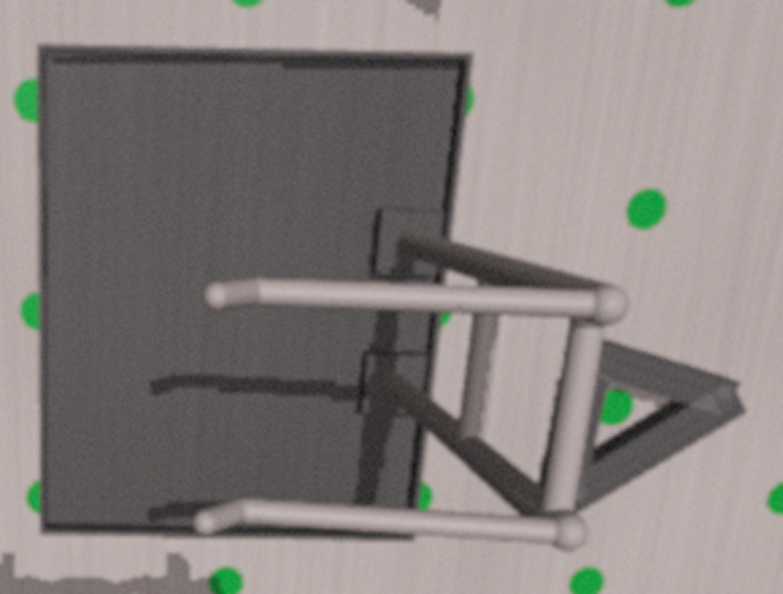

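View pics/w15.png

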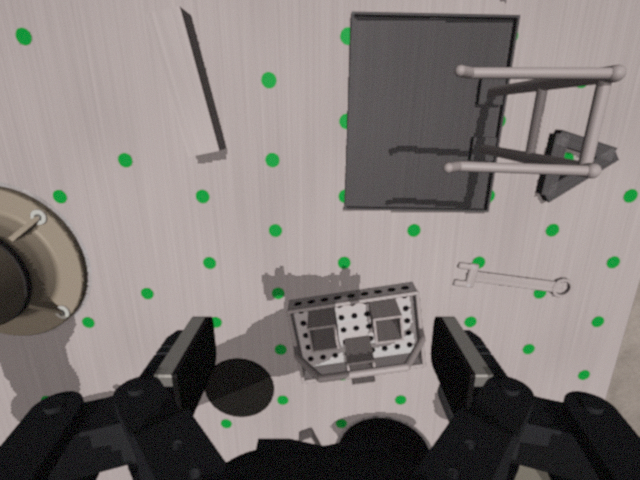

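```bash
python3 - <<'E'
from h import *
import pickle
from scipy.optimize import least_squares
w14=pickle.load(open('w14.pkl','rb'));w15=pickle.load(open('w15.pkl','rb'));t=shot('top')
# local pts
T1=('t',-.015,.035);T2=('t',-.015,-.035);U1=('u',.097,.035);U2=('u',.097,-.035)
C=lambda sx,sy:('c',-.083 if sx<0 else .117,.12*sy)
obs=[(w14,T1,(359.6,169.3)),(w14,T2,(355.9,253)),(w14,U1,(504,172.2)),(w14,U2,(490.4,256.7)),
(w14,C(-1,1),(294.8,76.7)),(w14,C(1,1),(454,81.1)),(w14,C(-1,-1),(295.9,256.7)),
(w15,T1,(463,70.5)),(w15,T2,(451.5,167.5)),(w15,U1,(618,72.5)),(w15,U2,(594,171)),
(w15,C(-1,1),(352,13)),(w15,C(1,1),(518,16)),(w15,C(-1,-1),(345,209)),(w15,C(1,-1),(488,212)),
(t,T1,(222.2,217.5)),(t,T2,(252.9,218.75)),(t,U1,(224.4,168)),(t,U2,(255.6,169))]
def res(v,full=False):
    x,y,a,zt,zu=v; r=[]
    for p,(k,lx,ly),uv in obs:
        z={'t':zt,'u':zu,'c':.014}[k]
        r.append(proj(p,[x+lx*np.cos(a)-ly*np.sin(a),y+lx*np.sin(a)+ly*np.cos(a),z])-uv)
    return np.ravel(r)
s=least_squares(res,[.58,.2,0,.222,.226],loss='soft_l1')
print(s.x,np.degrees(s.x[2])); print(np.round(res(s.x).reshape(-1,2),1))
E
```

```text
[ 0.58323929  0.20208575 -0.01723367  0.22540168  0.22722022] -0.9874166031186846
[[ 1.3  0.6]
 [ 0.8  1.1]
 [ 1.5  0.6]
 [ 0.6  0.5]
 [-1.3 -0.9]
 [ 1.2 -2.3]
 [-1.1  0.7]
 [-1.5 -0.1]
 [-1.9  0.6]
 [-0.7  0.4]
 [-0.4 -0.2]
 [-0.6 -2. ]
 [ 2.2 -1.8]
 [-0.6  0.4]
 [ 0.6 -0.4]
 [-0.4 -0.7]
 [-0.4 -0.6]
 [ 0.   0.1]
 [-0.6  0.4]]
```

```bash
python3 - <<'E'
from h import *
import pickle
w14=pickle.load(open('w14.pkl','rb'));w15=pickle.load(open('w15.pkl','rb'));t=shot('top');s=shot('scene')
print(tri([(w14,(376.7,211.2)),(w15,(470.9,122.6)),(t,(238.1,211.4)),(s,(386.4,191.5))]))
print(tri([(w14,(355.4,215.8)),(w15,(454,118.7)),(t,(238.2,218.2)),(s,(383.7,187.7))]))
a=np.radians(9.5)
delta((.5195,-.1085,.22),99.5);delta((.5195,-.1085,.22),-80.5); print(bot.get_obs()['q'])
E
```

```text
[0.5825364  0.20199509 0.22105374]
[0.56732517 0.20240605 0.22532149]
tcp [0.4694 0.1241 0.3807] yaw -0.1 tiltz [-0.    -0.001 -1.   ] | shift units [0.42  1.937 1.34 ] rz units -24.89
tcp [0.4694 0.1241 0.3807] yaw -0.1 tiltz [-0.    -0.001 -1.   ] | shift units [0.42  1.937 1.34 ] rz units 20.11
[-0.75287383  0.02888227  0.37946075  1.8036119  -0.0106208   1.31173518
 -0.3718829 ]
```

Request:
apply_moves(moves="-1 0.05 0.24 0.16 0 0 0;-1 0.05 0.24 0.16 0 0 0;-1 0.05 0.24 0.16 0 0 0;-1 0.05 0.24 0.16 0 0 0;-1 0.05 0.24 0.16 0 0 0;-1 0.05 0.24 0.16 0 0 0;-1 0.06 0.24 0.16 0 0 0;-1 0.06 0.24 0.16 0 0 0;-1 0 0 0 0 0 1;-1 0 0 0 0 0 1;-1 0 0 0 0 0 1;-1 0 0 0 0 0 1")

```text
t: 28.02
eef_pos: [0.5193, -0.1071, 0.2269]
tool_rot: [0.0, 0.99, -0.142, -0.0]
contact_force: [0.1, -0.5, -0.3]
gripper_width: 1.003
```

Request:
apply_moves(moves="-1 0 0 0 0 0 1;-1 0 0 0 0 0 1;-1 0 0 0 0 0 1;-1 0 0 0 0 0 1;-1 0 0 0 0 0 1;-1 0 0 0 0 0 1;-1 0 0 0 0 0 1;-1 0 0 0 0 0 1;-1 0 0 0 0 0 1;-1 0 0 0 0 0 1;-1 0 0 0 0 0 1;-1 0 0 0 0 0 1")

```text
t: 29.02
eef_pos: [0.5194, -0.1067, 0.2272]
tool_rot: [0.0, 0.847, -0.532, 0.0]
contact_force: [0.3, -0.1, 0.1]
gripper_width: 0.998
```

Request:
apply_moves(moves="-1 0 0 0 0 0 1;-1 0 0 0 0 0 1;-1 0 0 0 0 0 1;-1 0 0 0 0 0 1;-1 0 0 0 0 0 0;-1 0 0 0 0 0 0")

```text
t: 29.52
eef_pos: [0.5193, -0.1067, 0.2272]
tool_rot: [0.0, 0.766, -0.642, 0.0]
contact_force: [-0.6, -0.4, -0.4]
gripper_width: 0.999
```

```bash
python3 - <<'E'
from h import *
w=shot('wrist');basket_overlay(w,(.5195,-.1085),9.5,'w16o')
print([(np.round(d['location'],1),round(d['score'],2),np.round(atz(w,d['location'],.114),4)) for d in nets.spot_point(w,'basket_bar')])
delta((.5195,-.1085,.096),-80.5); print(bot.get_obs()['q'])
E
```

```text
[(array([326. , 237.1]), 0.92, array([ 0.519 , -0.1088,  0.114 ]))]
tcp [ 0.5192 -0.1068  0.2273] yaw -80.0 tiltz [-0. -0. -1.] | shift units [0.014 0.    1.094] rz units 0.13
[-0.61759806  0.32309469  0.87315864  1.94680231 -0.29251733  1.00283529
 -1.00598848]
```

View pics/w16o.png

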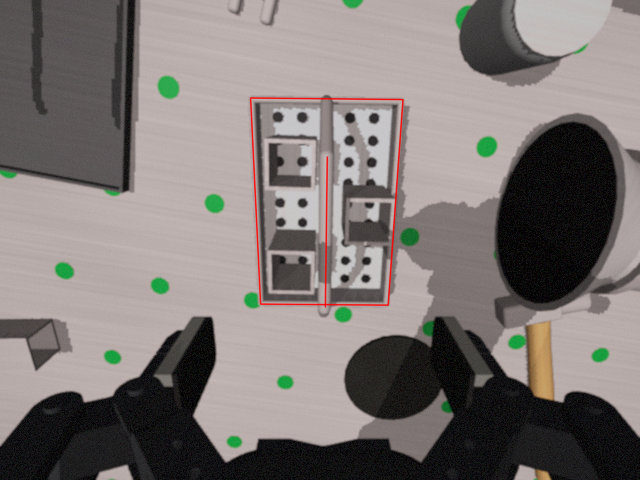

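Request:
apply_moves(moves="-1 0.01 0 0.25 0 0 0.1;-1 0 0 0.25 0 0 0;-1 0 0 0.25 0 0 0;-1 0 0 0.18 0 0 0;-1 0 0 0.11 0 0 0;-1 0 0 0.05 0 0 0;-1 0 0 0 0 0 0;-1 0 0 0 0 0 0;-1 0 0 0 0 0 0", force=60)

```text
t: 30.37
eef_pos: [0.5204, -0.1084, 0.0978]
tool_rot: [-0.001, 0.763, -0.646, 0.001]
contact_force: [-0.2, -0.6, -0.5]
gripper_width: 0.999
```

```bash
python3 - <<'E'
from h import *
w=shot('wrist');save(w,'w17')
delta((.5195,-.1085,.096),-80.5)
E
```

```text
tcp [ 0.5203 -0.1083  0.0978] yaw -80.5 tiltz [ 0.002  0.    -1.   ] | shift units [0.001 0.007 0.015] rz units 0.00
```

View pics/w17.png

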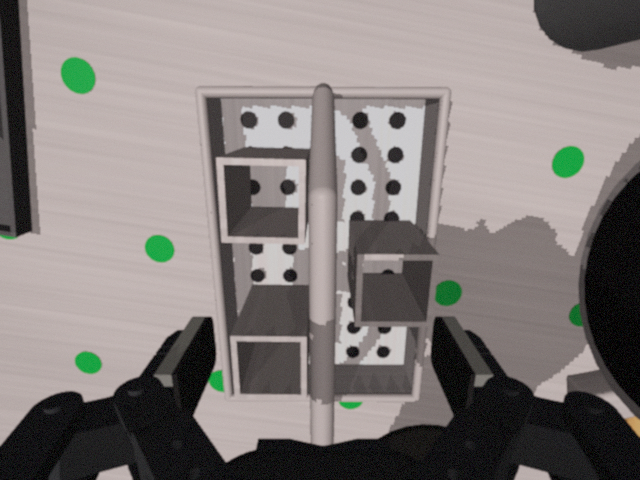

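Request:
apply_moves(moves="1 0 0 0 0 0 0;1 0 0 0 0 0 0;1 0 0 0 0 0 0;1 0 0 0 0 0 0;1 0 0 0 0 0 0;1 0 0 0 0 0 0;1 0 0 0 0 0 0;1 0 0 0 0 0 0;1 0 0 -0.05 0 0 0;1 0 0 -0.1 0 0 0;1 0 0 -0.1 0 0 0;1 0 0 0 0 0 0", force=60)

```text
t: 31.42
eef_pos: [0.5205, -0.1086, 0.1289]
tool_rot: [-0.001, 0.763, -0.646, 0.001]
contact_force: [0.6, -0.2, -5.7]
gripper_width: 0.087
```

```bash
python3 - <<'E'
from h import *
e,M,y,o=pose();print(e,y,o['contact_force'],o['torque'],o['gripper_width'])
w=shot('wrist');save(w,'w18');s=shot('scene');save(s,'s18')
E
```

```text
[ 0.52050397 -0.1085998   0.12893147] -80.52334523253882 [ 0.60686739 -0.20797426 -5.67508257] [-0.16765928 -0.20482359 -0.03920532] 0.0870996413195504
```

View pics/w18.png

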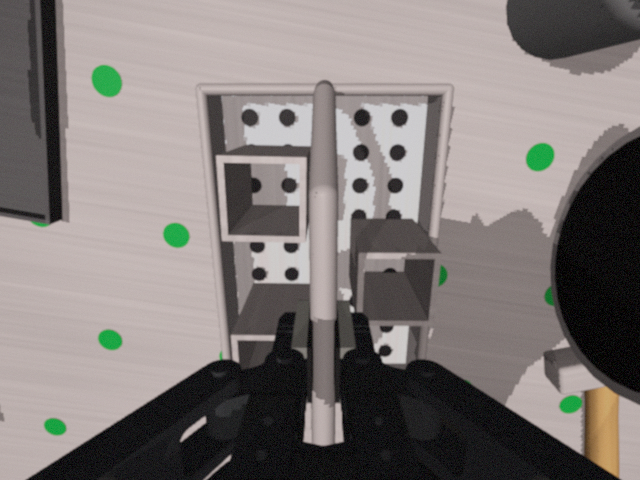

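View pics/s18.png

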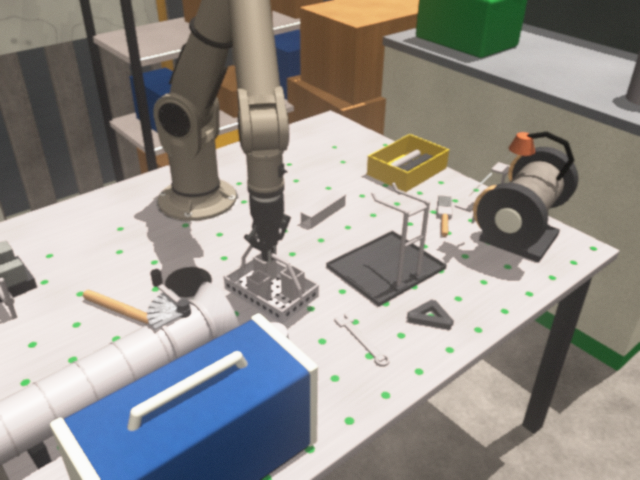

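Request:
apply_moves(moves="1 0 0 -0.1 0 0 0;1 0 0 -0.2 0 0 0;1 0 0 -0.2 0 0 0;1 0 0 -0.2 0 0 0;1 0 0 -0.1 0 0 0;1 -0.05 0 0 0 0 0;1 -0.15 0.02 0 0 0 0;1 -0.2 0.02 0 0 0 0;1 -0.2 0.02 0 0 0 0;1 -0.2 0.02 0 0 0 0;1 -0.2 0.02 0 0 0 0;1 -0.15 0.01 0 0 0 0")

```text
t: 32.52
eef_pos: [0.4813, 0.0284, 0.221]
tool_rot: [0.001, 0.764, -0.645, -0.001]
contact_force: [0.4, 0.2, -5.9]
gripper_width: 0.095
```

Request:
apply_moves(moves="1 -0.15 0 0 0 0 0;1 -0.15 0 0 0 0 0;1 -0.1 0 0 0 0 -0.3;1 0 0 0 0 0 -0.6;1 0 0 0 0 0 -0.9;1 0 0 0 0 0 -0.9;1 0 0 0 0 0 -0.9;1 0 0 0 0 0 -0.9;1 0 0 0 0 0 -0.9;1 0 0 0 0 0 -0.9;1 0 0 0 0 0 -0.9;1 0 0 0 0 0 -0.9")

```text
t: 33.52
eef_pos: [0.4747, 0.0731, 0.2216]
tool_rot: [0.001, 0.914, -0.406, -0.001]
contact_force: [0.5, -0.3, -6.5]
gripper_width: 0.089
```

Request:
apply_moves(moves="1 0 0 0 0 0 -0.9;1 0 0 0 0 0 -0.9;1 0 0 0 0 0 -0.9;1 0 0 0 0 0 -0.9;1 0 0 0 0 0 -0.9;1 0 0 0 0 0 -0.9;1 0 0 0 0 0 -0.9;1 0 0 0 0 0 -0.9;1 0 0 0 0 0 -0.9;1 0 0 0 0 0 -0.9;1 0 0 0 0 0 -0.9;1 0 0 0 0 0 -0.5")

```text
t: 34.52
eef_pos: [0.4747, 0.073, 0.2215]
tool_rot: [0.0, 0.999, -0.055, -0.001]
contact_force: [0.7, -0.1, -5.9]
gripper_width: 0.096
```

```bash
python3 - <<'E'
from h import *
w=shot('wrist');w=shot('wrist');save(w,'w19');s=shot('scene');save(s,'s19')
delta((.485,.202,.2235),-1);e,M,y,o=pose();print(o['t'],o['contact_force'],o['torque'],o['gripper_width'])
E
```

```text
tcp [0.4749 0.073  0.2218] yaw -6.5 tiltz [-0.001 -0.001 -1.   ] | shift units [-0.039 -1.077 -0.015] rz units -1.38
34.6667 [-0.07666217 -0.18307762 -5.93004237] [-0.00665958 -0.0305506  -0.04609566] 0.08931818906430791
```

View pics/w19.png

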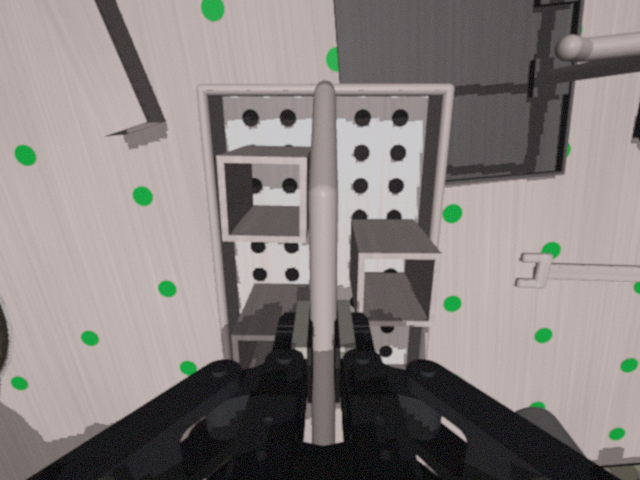

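View pics/s19.png

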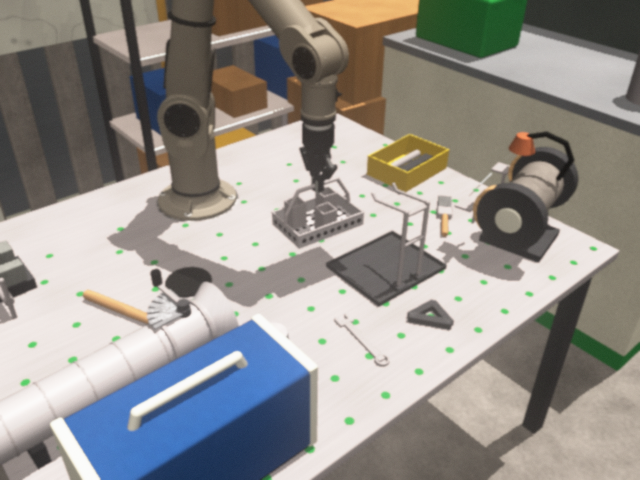

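Request:
apply_moves(moves="1 0 0 -0.015 0 0 -0.7;1 0 0 0 0 0 -0.68;1 0.01 -0.1 0 0 0 0;1 0.01 -0.2 0 0 0 0;1 0.01 -0.2 0 0 0 0;1 0.01 -0.2 0 0 0 0;1 0.01 -0.2 0 0 0 0;1 0.01 -0.12 0 0 0 0;1 0 -0.05 0 0 0 0;1 0 0 0 0 0 0;1 0 0 0 0 0 0")

```text
t: 35.58
eef_pos: [0.4848, 0.2004, 0.224]
tool_rot: [0.001, 1.0, -0.009, -0.0]
contact_force: [-0.2, -1.0, -6.4]
gripper_width: 0.094
```

```bash
python3 - <<'E'
from h import *
w=shot('wrist');w=shot('wrist');save(w,'w20');s=shot('scene');save(s,'s20');t=shot('top');save(t,'t20')
delta((.583,.202,.2235),-1);e,M,y,o=pose();print(o['t'],o['contact_force'])
im=cv2.imread('pics/s20.png');cv2.imwrite('pics/s20c.png',cv2.resize(im[130:310,260:470],None,fx=3.5,fy=3.3,interpolation=cv2.INTER_CUBIC))
E
```

```text
tcp [0.4851 0.1999 0.2244] yaw -1.1 tiltz [-0. -0. -1.] | shift units [ 0.816 -0.033  0.008] rz units -0.03
35.7833 [-0.67095183 -0.02617774 -6.29563507]
```

View pics/w20.png

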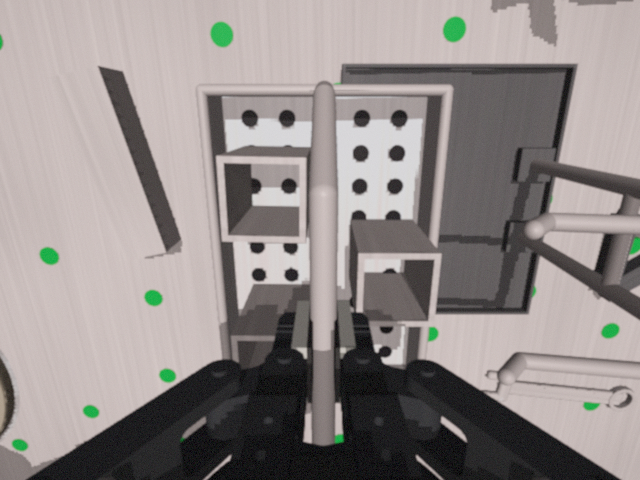

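View pics/s20c.png

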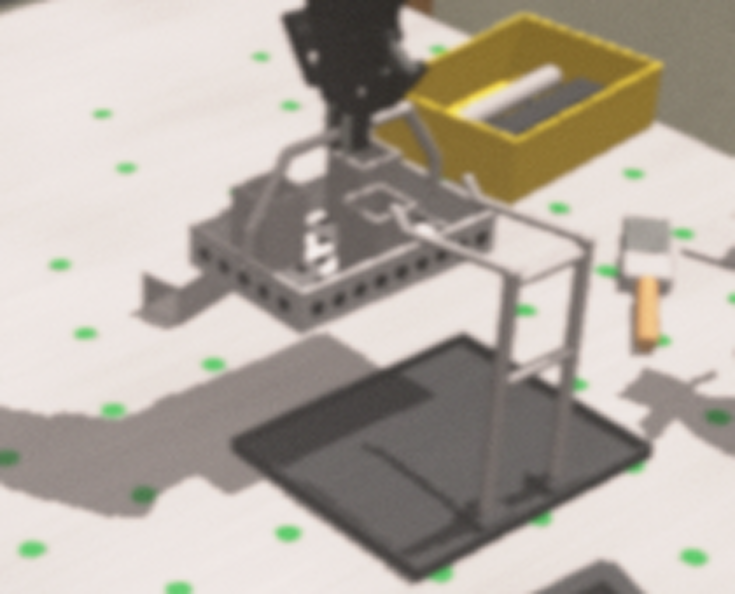

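Request:
apply_moves(moves="1 0.05 -0.03 -0.005 0 0 0;1 0.1 0 0 0 0 0;1 0.1 0 0 0 0 0;1 0.1 0 0 0 0 0;1 0.1 0 0 0 0 0;1 0.08 0 0 0 0 0;1 0.05 0 0 0 0 0;1 0 0 0 0 0 0;1 0 0 0 0 0 0")

```text
t: 36.53
eef_pos: [0.5548, 0.2036, 0.2247]
tool_rot: [0.0, 1.0, -0.009, -0.0]
contact_force: [-0.3, 0.4, -5.7]
gripper_width: 0.091
```

```bash
python3 - <<'E'
from h import *
w=shot('wrist');save(w,'w21');s=shot('scene');save(s,'s21')
delta((.583,.202,.2235),-1);e,M,y,o=pose();print(o['t'],o['contact_force'])
im=cv2.imread('pics/s21.png');cv2.imwrite('pics/s21c.png',cv2.resize(im[130:310,260:470],None,fx=3.5,fy=3.3,interpolation=cv2.INTER_CUBIC))
E
```

```text
tcp [0.554  0.2038 0.2247] yaw -1.0 tiltz [-0.001 -0.    -1.   ] | shift units [0.242 0.011 0.01 ] rz units 0.01
36.6333 [-0.5144649  -0.60925851 -5.94270072]
```

View pics/w21.png

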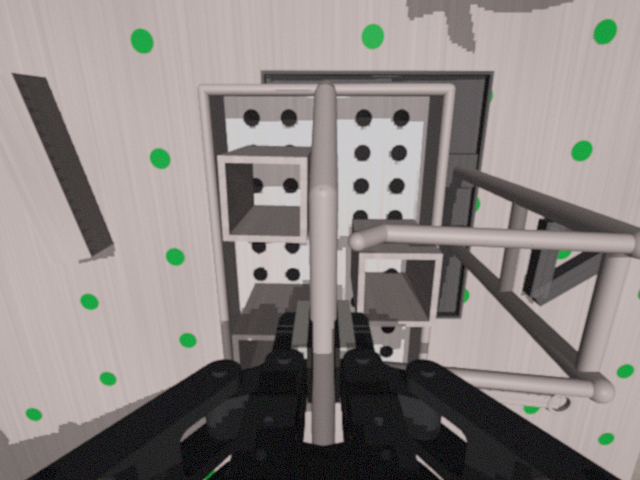

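View pics/s21c.png

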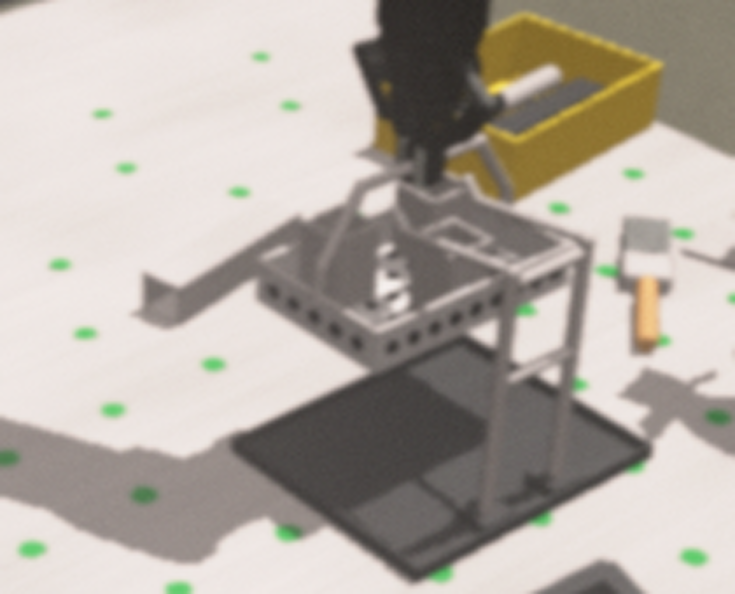

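Request:
apply_moves(moves="1 0.05 0.01 0 0 0 0;1 0.08 0 0 0 0 0;1 0.07 0 0 0 0 0;1 0.04 0 0 0 0 0;1 0 0 0 0 0 0;1 0 0 0 0 0 0;1 0 0 0 0 0 0")

```text
t: 37.22
eef_pos: [0.5831, 0.2021, 0.2247]
tool_rot: [0.0, 1.0, -0.009, -0.0]
contact_force: [0.1, 0.8, -7.2]
gripper_width: 0.089
```

```bash
python3 - <<'E'
from h import *
w=shot('wrist');save(w,'w22');s=shot('scene');save(s,'s22')
delta((.583,.202,.2235),-1);e,M,y,o=pose();print(o['t'],o['contact_force'])
im=cv2.imread('pics/s22.png');cv2.imwrite('pics/s22c.png',cv2.resize(im[150:260,330:450],None,fx=6,fy=5,interpolation=cv2.INTER_CUBIC))
E
```

```text
tcp [0.583  0.2022 0.2248] yaw -1.0 tiltz [-0.001  0.    -1.   ] | shift units [0.    0.002 0.011] rz units 0.01
37.3167 [ 0.43330121  0.66269717 -5.90079475]
```

View pics/w22.png

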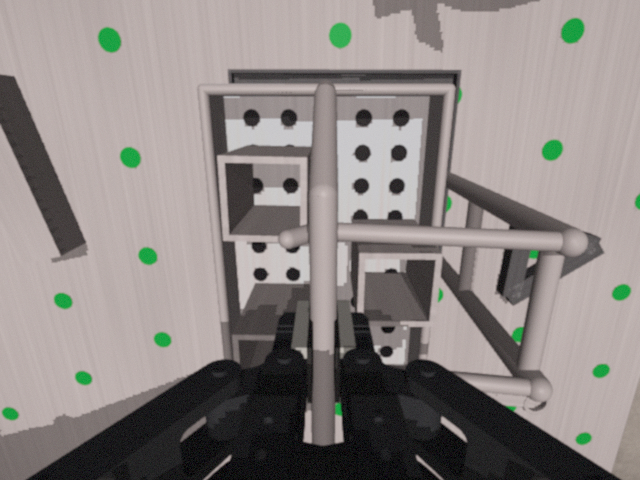

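View pics/s22c.png

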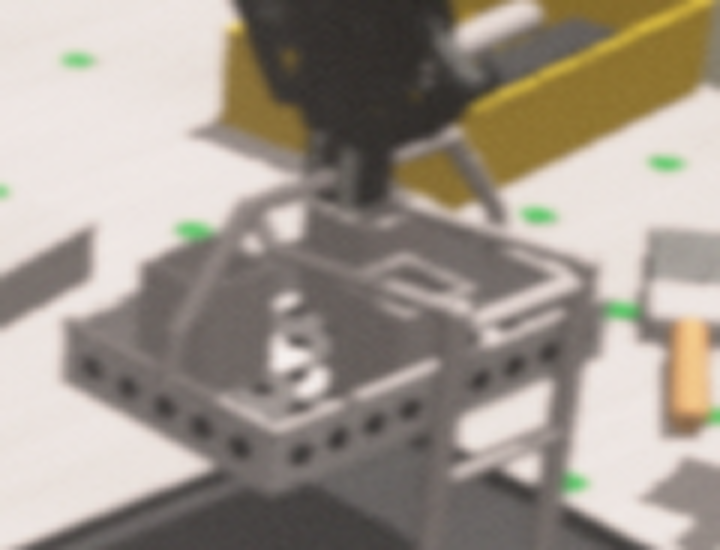

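Request:
apply_moves(moves="1 0 0 0.05 0 0 0;1 0 0 0.05 0 0 0;1 0 0 0.02 0 0 0;1 0 0 0 0 0 0;1 0 0 0 0 0 0")

```text
t: 37.73
eef_pos: [0.5832, 0.2021, 0.2102]
tool_rot: [0.0, 1.0, -0.009, -0.0]
contact_force: [0.7, -0.2, -6.9]
gripper_width: 0.097
```

Request:
apply_moves(moves="1 0 0 0.02 0 0 0;1 0 0 0 0 0 0;1 0 0 0 0 0 0")

```text
t: 37.98
eef_pos: [0.5834, 0.2021, 0.2081]
tool_rot: [0.0, 1.0, -0.009, -0.0]
contact_force: [-0.1, 1.2, -6.6]
gripper_width: 0.092
```

Request:
apply_moves(moves="1 0 0 0.02 0 0 0;1 0 0 0 0 0 0;1 0 0 0 0 0 0")

```text
t: 38.23
eef_pos: [0.5833, 0.2021, 0.2056]
tool_rot: [0.0, 1.0, -0.009, -0.0]
contact_force: [-0.1, 0.1, -5.7]
gripper_width: 0.088
```

Request:
apply_moves(moves="1 0 0 0.02 0 0 0;1 0 0 0 0 0 0;1 0 0 0 0 0 0")

```text
t: 38.48
eef_pos: [0.5833, 0.2021, 0.2032]
tool_rot: [0.0, 1.0, -0.009, -0.0]
contact_force: [0.3, 0.3, -6.7]
gripper_width: 0.088
```

Request:
apply_moves(moves="1 0 0 0.02 0 0 0;1 0 0 0 0 0 0;1 0 0 0 0 0 0")

```text
t: 38.73
eef_pos: [0.584, 0.2023, 0.2019]
tool_rot: [-0.0, 1.0, -0.009, 0.001]
contact_force: [-2.2, -0.5, 2.5]
gripper_width: 0.089
```

```bash
python3 - <<'E'
from h import *
w=shot('wrist');save(w,'w23');s=shot('scene');save(s,'s23')
e,M,y,o=pose();print(o['t'],e,M[:,2],o['contact_force'],o['torque'])
im=cv2.imread('pics/s23.png');cv2.imwrite('pics/s23c.png',cv2.resize(im[150:260,330:450],None,fx=6,fy=5,interpolation=cv2.INTER_CUBIC))
E
```

```text
38.8333 [0.58400557 0.20223346 0.20186666] [ 1.39461417e-03  7.63630598e-04 -9.99998736e-01] [-2.14060993 -1.24583225  3.85868745] [-0.09897591  0.30646298 -0.00960506]
```

View pics/w23.png

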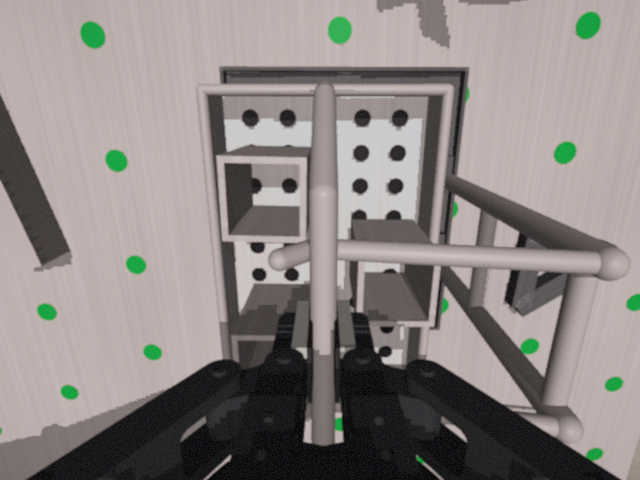

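View pics/s23c.png

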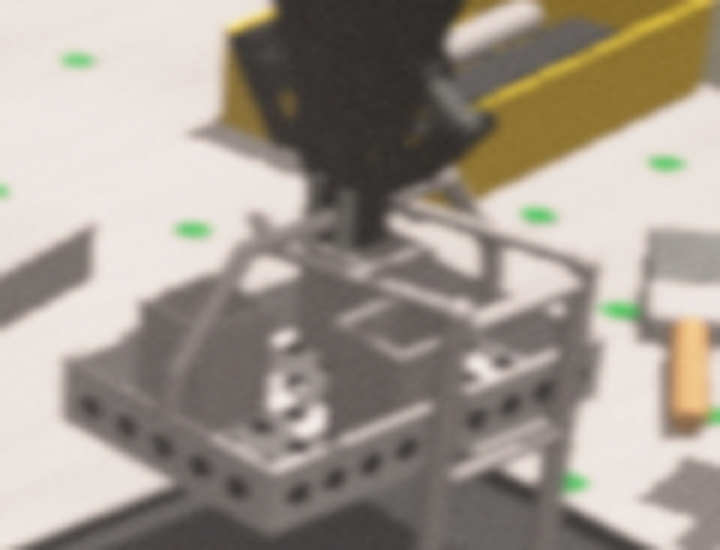

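Request:
apply_moves(moves="1 -0.006 0 0.005 0 0 0;1 0 0 0 0 0 0;1 0 0 0 0 0 0;1 0 0 0 0 0 0")

```text
t: 39.17
eef_pos: [0.584, 0.2023, 0.2018]
tool_rot: [-0.001, 1.0, -0.009, 0.002]
contact_force: [-1.1, -0.8, 6.0]
gripper_width: 0.095
```

Request:
apply_moves(moves="1 -0.003 0 0.006 0 0 0;1 0 0 0 0 0 0;1 0 0 0 0 0 0;1 0 0 0 0 0 0;1 0 0 0 0 0 0;1 0 0 0 0 0 0")

```text
t: 39.67
eef_pos: [0.584, 0.2023, 0.2017]
tool_rot: [-0.001, 1.0, -0.009, 0.002]
contact_force: [-2.0, -1.2, 10.3]
gripper_width: 0.093
```

Request:
apply_moves(moves="1 0 0 0.001 0 0 0;1 0 0 0 0 0 0;1 0 0 0 0 0 0;1 0 0 0 0 0 0;1 0 0 0 0 0 0;1 0 0 0 0 0 0;1 0 0 0 0 0 0;1 0 0 0 0 0 0")

```text
t: 40.33
eef_pos: [0.584, 0.2023, 0.2017]
tool_rot: [-0.001, 1.0, -0.009, 0.002]
contact_force: [-1.0, -1.3, 9.5]
gripper_width: 0.091
```

Request:
apply_moves(moves="1 0 0 -0.007 0 0 0;1 0 0 -0.006 0 0 0;1 0 0 0 0 0 0;1 0 0 0 0 0 0")

```text
t: 40.67
eef_pos: [0.5838, 0.2023, 0.2019]
tool_rot: [-0.0, 1.0, -0.009, 0.002]
contact_force: [4.2, -0.5, 3.5]
gripper_width: 0.093
```

```bash
python3 - <<'E'
from h import *
w=shot('wrist');save(w,'w24')
e,M,y,o=pose();print(o['t'],e,M[:,2],o['contact_force'],o['torque'])
E
```

```text
40.7167 [0.58382793 0.20223911 0.20187869] [ 3.27561787e-03  6.26367288e-04 -9.99994439e-01] [ 5.03101301 -1.12849286  4.001303  ] [-0.09534679 -1.14020019 -0.01431661]
```

View pics/w24.png

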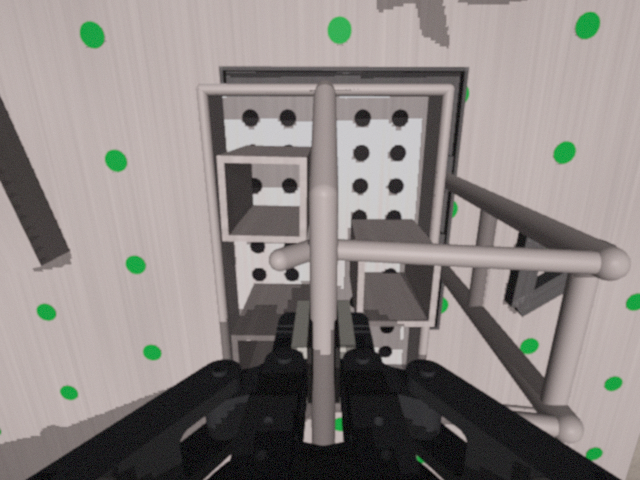

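Request:
apply_moves(moves="1 0.006 0 -0.005 0 0 0;1 0 0 0 0 0 0;1 0 0 0 0 0 0")

```text
t: 40.97
eef_pos: [0.5838, 0.2022, 0.2019]
tool_rot: [-0.0, 1.0, -0.009, 0.001]
contact_force: [5.5, 0.3, 2.2]
gripper_width: 0.092
```

```bash
python3 - <<'E'
from h import *
e,M,y,o=pose();print(o['t'],e,M[:,2],o['contact_force'],o['torque'])
E
```

```text
40.9667 [0.58376836 0.20224024 0.20191826] [ 1.49392767e-03  2.64695414e-04 -9.99998849e-01] [5.48110859 0.34458397 2.24090814] [-0.02119014 -1.16663291 -0.01564975]
```

Request:
apply_moves(moves="1 0.008 0 -0.003 0 0 0;1 0 0 0 0 0 0;1 0 0 0 0 0 0")

```text
t: 41.22
eef_pos: [0.5838, 0.2023, 0.2019]
tool_rot: [-0.0, 1.0, -0.009, -0.0]
contact_force: [2.8, -0.2, 2.5]
gripper_width: 0.089
```

```bash
python3 - <<'E'
from h import *
e,M,y,o=pose();print(o['t'],e,M[:,2],o['contact_force'],o['torque'])
E
```

```text
41.2167 [0.5838041  0.20225162 0.20191858] [-4.95107065e-04  2.03449114e-05 -9.99999877e-01] [ 2.82987275 -0.1604275   2.5127106 ] [-0.01229409 -0.6772791  -0.01643942]
```

Down to small residual loads; I'll open gently and only part-way.

Request:
apply_moves(moves="1 0.005 0 -0.002 0 0 0;0.7 0 0 0 0 0 0;0.5 0 0 0 0 0 0;0.3 0 0 0 0 0 0;0.1 0 0 0 0 0 0;-0.1 0 0 0 0 0 0;-0.1 0 0 0 0 0 0;-0.1 0 0 0 0 0 0")

```text
t: 41.88
eef_pos: [0.5845, 0.2021, 0.2022]
tool_rot: [0.0, 1.0, -0.009, -0.0]
contact_force: [0.6, 0.8, 0.0]
gripper_width: 0.546
```

```bash
python3 - <<'E'
from h import *
w=shot('wrist');save(w,'w25');s=shot('scene');save(s,'s25')
e,M,y,o=pose();print(o['t'],e,M[:,2],o['contact_force'],o['gripper_width'])
im=cv2.imread('pics/s25.png');cv2.imwrite('pics/s25c.png',cv2.resize(im[150:260,330:450],None,fx=6,fy=5,interpolation=cv2.INTER_CUBIC))
E
```

```text
41.9833 [0.58457086 0.20212867 0.20229654] [-4.68631946e-05  5.32719669e-05 -9.99999997e-01] [-0.38442178  0.41563873 -0.56625679] 0.5517506180357439
```

View pics/w25.png

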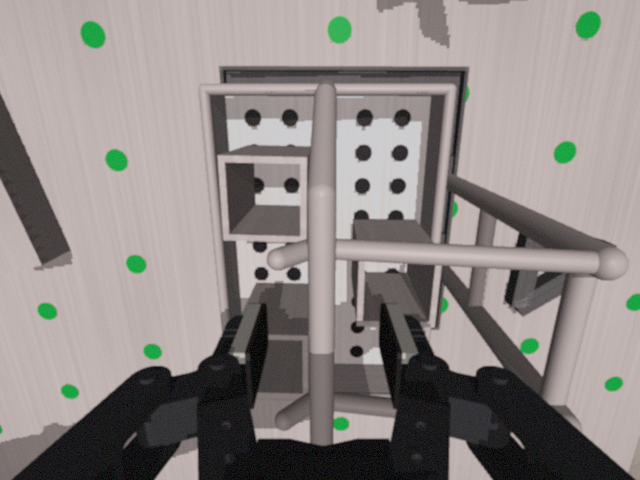

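View pics/s25c.png

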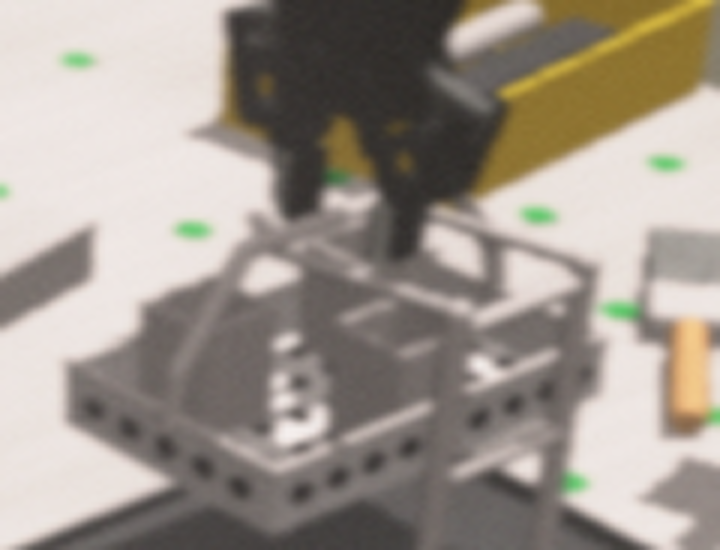

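Request:
apply_moves(moves="-0.1 0 0 -0.03 0 0 0;-0.1 0 0 -0.07 0 0 0;-0.1 0 0 -0.15 0 0 0;-0.1 0 0 -0.25 0 0 0;-0.1 0 0 -0.3 0 0 0;-0.1 0 0 -0.3 0 0 0;-0.1 0 0 0 0 0 0;-0.1 0 0 0 0 0 0")

```text
t: 42.65
eef_pos: [0.586, 0.2022, 0.3377]
tool_rot: [-0.001, 1.0, -0.009, 0.003]
contact_force: [0.5, -0.5, -0.2]
gripper_width: 0.552
```

```bash
python3 - <<'E'
from h import *
w=shot('wrist');save(w,'w26')
delta((.4656,-.3584,.33),-90)
E
```

```text
tcp [0.5849 0.2022 0.3355] yaw -1.0 tiltz [ 0.002  0.001 -1.   ] | shift units [-0.914  4.688  0.038] rz units 22.25
```

View pics/w26.png

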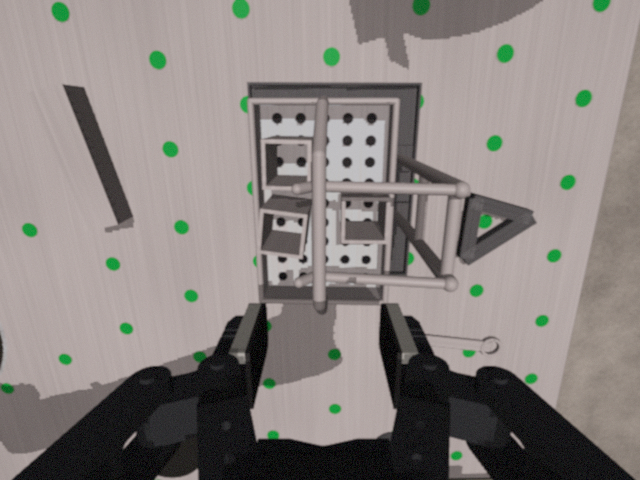

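Request:
apply_moves(moves="-0.1 -0.06 0.29 0 0 0 0;-0.1 -0.06 0.29 0 0 0 0;-0.1 -0.06 0.29 0 0 0 0;-0.1 -0.06 0.29 0 0 0 0;-0.1 -0.06 0.29 0 0 0 0;-0.1 -0.06 0.29 0 0 0 0;-0.1 -0.06 0.29 0 0 0 0;-0.1 -0.06 0.29 0 0 0 0;-0.1 -0.06 0.29 0 0 0 0;-0.1 -0.06 0.29 0 0 0 0;-0.1 -0.06 0.29 0 0 0 0;-0.1 -0.06 0.29 0 0 0 0")

```text
t: 43.7
eef_pos: [0.4896, -0.2151, 0.3332]
tool_rot: [-0.0, 1.0, -0.008, -0.001]
contact_force: [-0.3, -0.7, -0.7]
gripper_width: 0.552
```

Request:
apply_moves(moves="-0.1 -0.06 0.29 0 0 0 0;-0.1 -0.06 0.29 0 0 0 0;-0.1 -0.04 0.29 0 0 0 0;-0.1 0 0.3 0 0 0 0;-0.1 0 0 0 0 0 1;-0.1 0 0 0 0 0 1;-0.1 0 0 0 0 0 1;-0.1 0 0 0 0 0 1;-0.1 0 0 0 0 0 1;-0.1 0 0 0 0 0 1;-0.1 0 0 0 0 0 1;-0.1 0 0 0 0 0 1")

```text
t: 44.7
eef_pos: [0.4688, -0.3534, 0.333]
tool_rot: [-0.0, 0.958, -0.286, -0.001]
contact_force: [-0.6, -0.0, 0.5]
gripper_width: 0.554
```

Request:
apply_moves(moves="-0.1 0 0 0 0 0 1;-0.1 0 0 0 0 0 1;-0.1 0 0 0 0 0 1;-0.1 0 0 0 0 0 1;-0.1 0 0 0 0 0 1;-0.1 0 0 0 0 0 1;-0.1 0 0 0 0 0 1;-0.1 0 0 0 0 0 1;-0.1 0 0 0 0 0 1;-0.1 0 0 0 0 0 1;-0.1 0 0 0 0 0 0;-0.1 0 0 0 0 0 0")

```text
t: 45.7
eef_pos: [0.4691, -0.3535, 0.3333]
tool_rot: [0.0, 0.804, -0.594, -0.001]
contact_force: [0.3, 0.9, 0.1]
gripper_width: 0.548
```

```bash
python3 - <<'E'
from h import *
import pickle
w=shot('wrist');save(w,'w27');pickle.dump(w,open('w27.pkl','wb'));t=shot('top');save(t,'t27');s=shot('scene');save(s,'s27')
delta((.4656,-.3584,.33),-90)
for n in ('damper_spindle','damper_knob'):
  print(n,[(np.round(d['location'],1),round(d['score'],2),np.round(atz(w,d['location'],.155 if 's' in n[7] else .174),4)) for d in nets.spot_point(w,n)])
im=cv2.imread('pics/t27.png');cv2.imwrite('pics/t27c.png',cv2.resize(im[150:290,180:310],None,fx=5,fy=4.2,interpolation=cv2.INTER_CUBIC))
E
```

```text
tcp [ 0.4692 -0.3538  0.3339] yaw -72.9 tiltz [-0.001  0.    -1.   ] | shift units [0.028 0.04  0.033] rz units 4.27
damper_spindle [(array([356.8, 108.6]), 0.91, array([ 0.5594, -0.3534,  0.155 ])), (array([323.5, 279.3]), 0.28, array([ 0.409, -0.372,  0.155]))]
damper_knob []
```

View pics/w27.png

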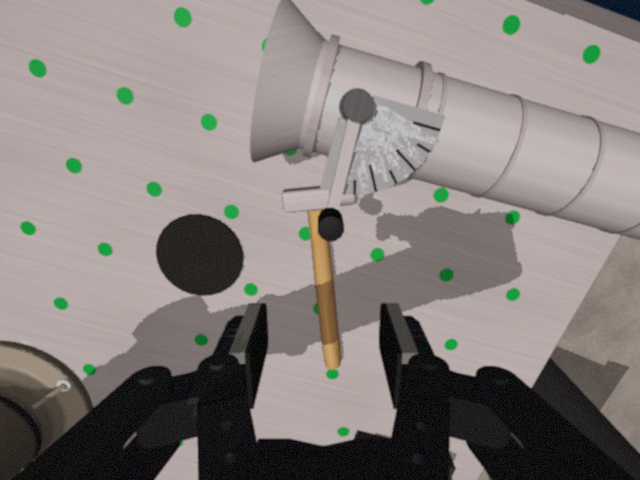

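View pics/t27c.png

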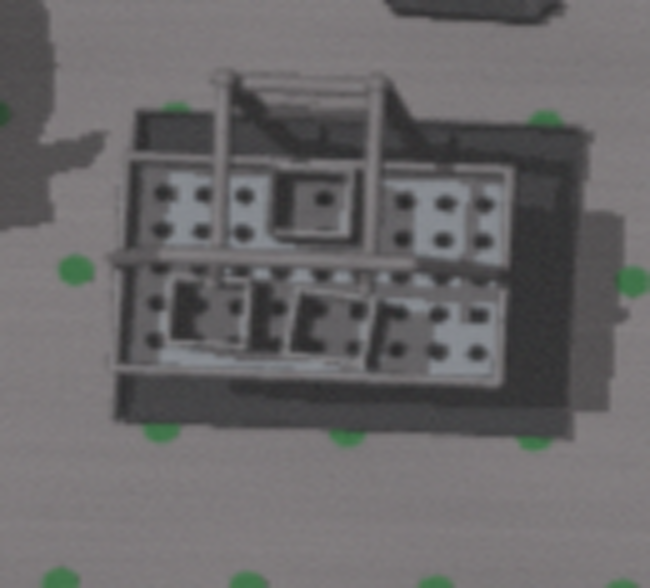

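View pics/s27.png

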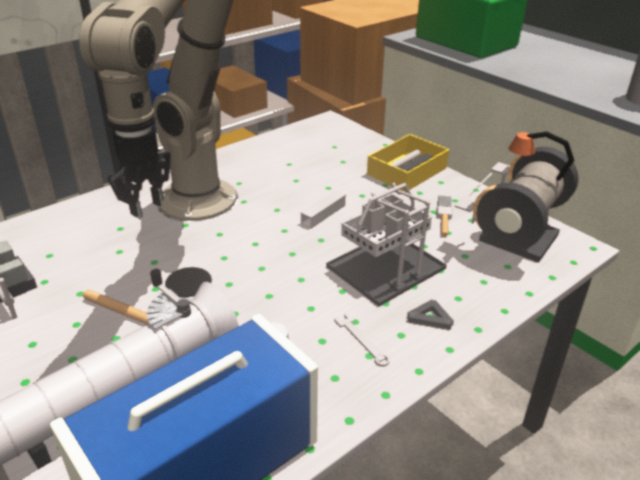

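```bash
python3 - <<'E'
from h import *
im=cv2.imread('pics/w27.png');cv2.imwrite('pics/w27c.png',cv2.resize(im[20:250,240:470],None,fx=2.6,fy=2.6,interpolation=cv2.INTER_CUBIC))
im=cv2.imread('pics/t27.png');cv2.imwrite('pics/t27d.png',cv2.resize(im[190:290,420:640],None,fx=3.6,fy=5,interpolation=cv2.INTER_CUBIC))
E
```

```text
(no output)
```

View pics/w27c.png

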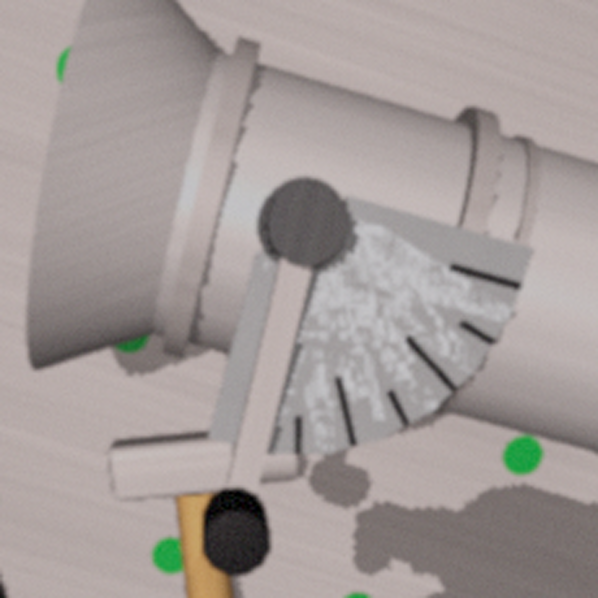

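View pics/t27d.png

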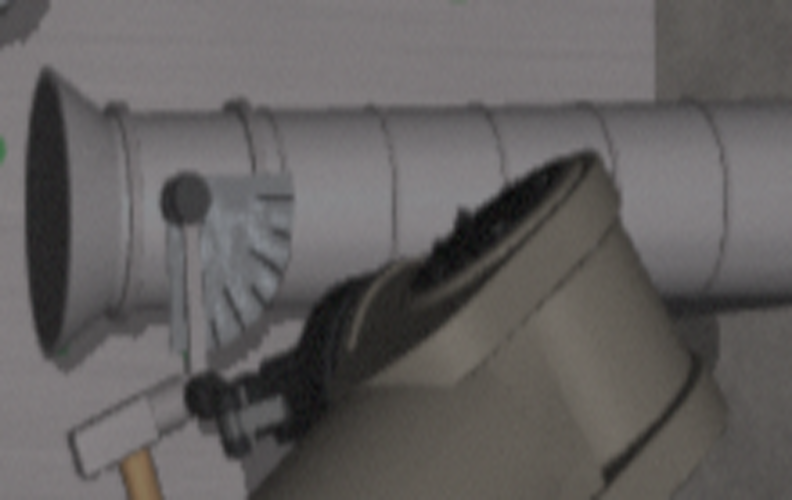

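```bash
cat > damp.py <<'E'
from h import *
import pickle
from scipy.optimize import least_squares
w=pickle.load(open('w27.pkl','rb'))
tk={30:((338,378),(353,444)),60:((409,338),(455,388)),90:((452,266),(520,286)),15:((298,418),(298,453)),45:((390,392),(408,427)),75:((462,323),(494,342))}
px=lambda q:(240+q[0]/2.6,20+q[1]/2.6)
for zp in (.140,.145,.150):
    def res(v):
        r=[]
        for k,(a,b) in tk.items():
            th=v[2]+np.pi+np.radians(k); n=np.array([-np.sin(th),np.cos(th)])
            for q in (a,b):
                X=atz(w,px(q),zp)[:2]; r.append((X-v[:2])@n*1e3)
        return r
    s=least_squares(res,[.556,-.35,0]); print(zp,s.x,np.degrees(s.x[2]),np.round(s.fun,1), [round(float(np.linalg.norm(atz(w,px(q),zp)[:2]-s.x[:2])),4) for q in tk[60]])
print('hub',[np.round(atz(w,px((305,222)),z),4) for z in(.155,.165,.17)])
print('knobtop',atz(w,px((238,538)),.189), 'knob from rect', )
E
python3 damp.py
```

```text
0.14 [ 0.56194421 -0.35380523  0.03817306] 2.1871552142310096 [-0.1 -0.1  0.2  0.3  0.  -0.1 -0.1  0.2 -0.1 -0.2 -0.2  0.1] [0.051, 0.0744]
0.145 [ 0.56172202 -0.35343819  0.03817306] 2.1871552138074817 [-0.1 -0.1  0.2  0.3  0.  -0.1 -0.1  0.2 -0.1 -0.2 -0.2  0.1] [0.0503, 0.0733]
0.15 [ 0.56149982 -0.35307115  0.03817306] 2.187155215874719 [-0.1 -0.1  0.2  0.3  0.  -0.1 -0.1  0.2 -0.1 -0.2 -0.2  0.1] [0.0495, 0.0722]
hub [array([ 0.5619, -0.353 ,  0.155 ]), array([ 0.5614, -0.3523,  0.165 ]), array([ 0.5612, -0.3519,  0.17  ])]
knobtop [ 0.46867892 -0.36016692  0.189     ] knob from rect
```

```bash
python3 - <<'E'
from h import *
delta((.4675,-.36,.25),-85.6)
E
```

```text
tcp [ 0.4693 -0.3539  0.3342] yaw -72.9 tiltz [-0.  0. -1.] | shift units [0.044 0.029 0.701] rz units 3.17
```

Request:
apply_moves(moves="-0.1 0.02 0.01 0.1 0 0 0;-0.1 0.02 0.02 0.2 0 0 0;-0.1 0 0 0.2 0 0 0.8;-0.1 0 0 0.2 0 0 0.8;-0.1 0 0 0 0 0 0.8;-0.1 0 0 0 0 0 0.8;-0.1 0 0 0 0 0 0;-0.1 0 0 0 0 0 0;-0.1 0 0 0 0 0 0")

```text
t: 46.7
eef_pos: [0.4673, -0.3598, 0.2501]
tool_rot: [0.0, 0.733, -0.68, 0.0]
contact_force: [0.7, 0.1, -0.1]
gripper_width: 0.551
```

```bash
python3 - <<'E'
from h import *
import pickle
w=shot('wrist');save(w,'w28');pickle.dump(w,open('w28.pkl','wb'))
delta((.4675,-.36,.164),-85.6)
print(proj(w,[.4672,-.36,.189]),proj(w,[.5616,-.3531,.165]))
print([(np.round(d['location'],1),round(d['score'],2)) for d in nets.spot_point(w,'damper_knob')])
E
```

```text
tcp [ 0.4674 -0.3597  0.2503] yaw -85.7 tiltz [ 0. -0. -1.] | shift units [ 0.002 -0.     0.719] rz units -0.03
[323.63604227 263.49873863] [324.00545192  90.78769092]
[(array([319.4, 256.7]), 0.79)]
```

View pics/w28.png

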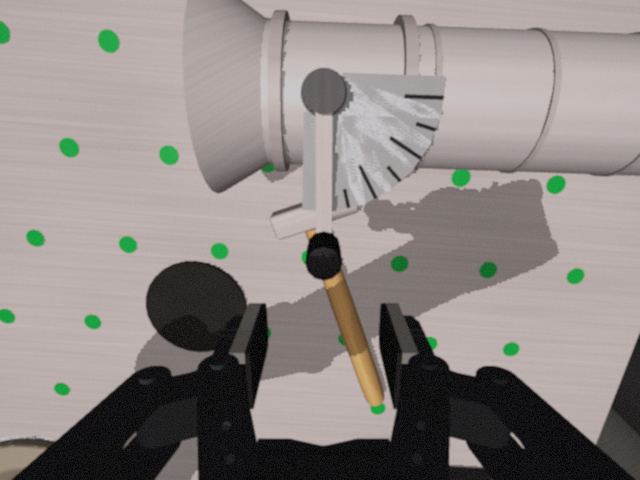

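Request:
apply_moves(moves="-0.1 0 0 0.15 0 0 0;-0.1 0 0 0.2 0 0 0;-0.1 0 0 0.2 0 0 0;-0.1 0 0 0.12 0 0 0;-0.1 0 0 0.05 0 0 0;-0.1 0 0 0 0 0 0;-0.1 0 0 0 0 0 0;0.9 0 0 0 0 0 0;0.9 0 0 0 0 0 0;0.9 0 0 0 0 0 0;0.9 0 0 0 0 0 0;0.9 0 0 0 0 0 0", force=25)

```text
t: 47.8
eef_pos: [0.4679, -0.3602, 0.1651]
tool_rot: [-0.0, 0.733, -0.681, 0.001]
contact_force: [-1.2, 1.1, 7.3]
gripper_width: 0.249
```

```bash
python3 - <<'E'
from h import *
w=shot('wrist');save(w,'w29')
e,M,y,o=pose();print(o['t'],e,y,o['contact_force'],o['torque'],o['gripper_width'])
s=np.array([.5616,-.3531]);v=e[:2]-s;print(np.linalg.norm(v),np.degrees(np.arctan2(v[1],v[0]))-180-2.19+360)
E
```

```text
47.85 [ 0.46789118 -0.3601718   0.16503091] -85.77939652109389 [-0.05318789  1.72009488  5.59545381] [0.26428702 0.18023167 0.00976079] 0.24610270492875289
0.0939752836609333 2.1256827210162896
```

View pics/w29.png

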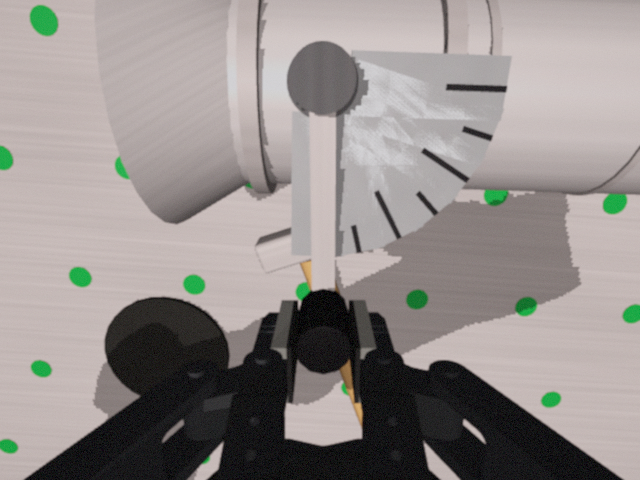

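Request:
apply_moves(moves="0.9 0.04 -0.001 0 0 0 -0.725;0.9 0.04 -0.001 0 0 0 -0.725;0.9 0.04 -0.001 0 0 0 -0.725;0.9 0.04 -0.001 0 0 0 -0.725;0.9 0.04 -0.001 0 0 0 -0.725;0.9 0.04 -0.001 0 0 0 -0.725;0.9 0.04 -0.001 0 0 0 -0.725;0.9 0.04 -0.001 0 0 0 -0.725;0.9 0 0 0 0 0 0;0.9 0 0 0 0 0 0")

```text
t: 48.68
eef_pos: [0.4786, -0.3973, 0.1651]
tool_rot: [0.0, 0.854, -0.52, 0.001]
contact_force: [0.4, -1.4, 6.7]
gripper_width: 0.247
```

```bash
python3 - <<'E'
from h import *
w=shot('wrist');save(w,'w30')
e,M,y,o=pose();print(o['t'],e,y,o['contact_force'],o['torque'],o['gripper_width'])
s=np.array([.5616,-.3531]);v=e[:2]-s;print(np.linalg.norm(v),np.degrees(np.arctan2(v[1],v[0]))-180-2.19+360)
E
```

```text
48.7333 [ 0.47863388 -0.39723369  0.16508369] -62.64019403667032 [ 0.6818925  -1.33140507  6.243327  ] [-0.02611984 -0.1446464   0.11253081] 0.24807324087064386
0.09397424549913871 25.820670580053275
```

View pics/w30.png

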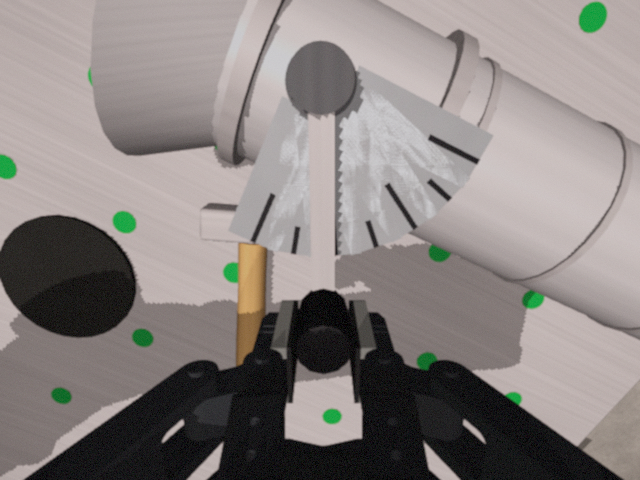

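Request:
apply_moves(moves="0.9 0.04 -0.001 0 0 0 -0.72;0.9 0.04 -0.001 0 0 0 -0.72;0.9 0.04 -0.001 0 0 0 -0.72;0.9 0.04 -0.001 0 0 0 -0.72;0.9 0.04 -0.001 0 0 0 -0.72;0.9 0.04 -0.001 0 0 0 -0.72;0.9 0.04 -0.001 0 0 0 -0.72;0.9 0.04 -0.001 0 0 0 -0.72;0.9 0.04 -0.001 0 0 0 -0.72;0.9 0.04 -0.001 0 0 0 -0.72;0.9 0.03 -0.001 0 0 0 -0.54;0.9 0 0 0 0 0 0")

```text
t: 49.73
eef_pos: [0.5134, -0.4341, 0.1651]
tool_rot: [0.0, 0.962, -0.272, 0.001]
contact_force: [-0.2, 1.2, 7.2]
gripper_width: 0.246
```

Request:
apply_moves(moves="0.9 0 0 0 0 0 0;0.9 0 0 0 0 0 0")

```text
t: 49.9
eef_pos: [0.5134, -0.4341, 0.1651]
tool_rot: [0.0, 0.962, -0.273, 0.001]
contact_force: [1.0, 0.3, 5.8]
gripper_width: 0.248
```

```bash
python3 - <<'E'
from h import *
import pickle
w=shot('wrist');save(w,'w31');pickle.dump(w,open('w31.pkl','wb'))
e,M,y,o=pose();print(o['t'],e,y,o['contact_force'],o['torque'],o['gripper_width'])
s=np.array([.5616,-.3531]);v=e[:2]-s;print(np.linalg.norm(v),np.degrees(np.arctan2(v[1],v[0]))-180-2.19+360)
im=cv2.imread('pics/w31.png');cv2.imwrite('pics/w31c.png',cv2.resize(im[20:300,180:480],None,fx=2.1,fy=2.1,interpolation=cv2.INTER_CUBIC))
E
```

```text
49.95 [ 0.51343059 -0.43408219  0.16508265] -31.657077856288907 [ 1.02982682 -0.10337886  5.83498953] [ 0.05135918 -0.05327516  0.14481604] 0.24408687739625876
0.09422530448305756 57.065189701392455
```

View pics/w31c.png

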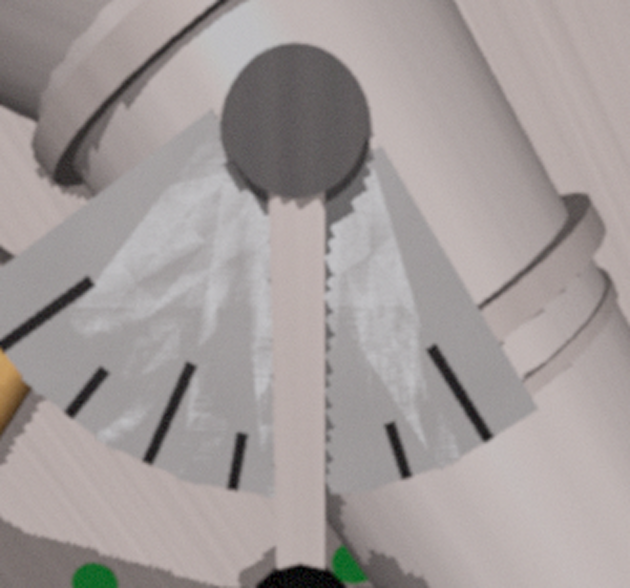

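```bash
cat > damp2.py <<'E'
from h import *
from scipy.optimize import least_squares
def run(w,px,tk,lever,zl=.158):
  for zp in (.143,.148):
    def res(v):
        r=[]
        for k,(a,b) in tk.items():
            th=v[2]+np.pi+np.radians(k); n=np.array([-np.sin(th),np.cos(th)])
            for q in (a,b):
                X=atz(w,px(q),zp)[:2]; r.append((X-v[:2])@n*1e3)
        return r
    s=least_squares(res,[.556,-.35,0]); a,b=[atz(w,px(q),zl)[:2] for q in lever]; d=b-a
    L=np.degrees(np.arctan2(d[1],d[0]))%360-180
    n=np.array([-d[1],d[0]])/np.linalg.norm(d)
    print(zp,np.round(s.x[:2],4),'ductyaw %.2f'%np.degrees(s.x[2]),np.round(s.fun,1),'lever opening %.2f (own yaw) %.2f (2.19)'%(L-np.degrees(s.x[2]),L-2.19),'lever-axis offset mm',(s.x[:2]-a)@n*1e3)
E
python3 - <<'E'
from damp2 import *
import pickle
w=pickle.load(open('w31.pkl','rb'))
px=lambda q:(180+q[0]/2.1,20+q[1]/2.1)
tk={0:((92,283),(3,347)),15:((104,370),(70,414)),30:((191,365),(149,462)),45:((242,434),(233,489)),75:((390,424),(406,477)),90:((433,347),(488,439))}
run(w,px,tk,((296.5,200),(301.5,567)))
E
```

```text
0.143 [ 0.5616 -0.3527] ductyaw 2.48 [ 0.3  0.1 -0.2 -0.1 -0.1  0.1 -0.1  0.   0.  -0.2  0.4 -0.1] lever opening 56.61 (own yaw) 56.90 (2.19) lever-axis offset mm -0.0020805478472283316
0.148 [ 0.5614 -0.3531] ductyaw 2.48 [ 0.3  0.1 -0.2 -0.1 -0.1  0.1 -0.1  0.   0.  -0.2  0.4 -0.1] lever opening 56.61 (own yaw) 56.90 (2.19) lever-axis offset mm 0.006366470980979361
```

Request:
apply_moves(moves="0.9 0.022 0 0 0 0 -0.4;0.9 0.022 -0.001 0 0 0 -0.4;0.9 0 0 0 0 0 0;0.9 0 0 0 0 0 0;0.9 0 0 0 0 0 0;0.9 0 0 0 0 0 0")

```text
t: 50.45
eef_pos: [0.5178, -0.4365, 0.1651]
tool_rot: [0.0, 0.969, -0.246, 0.001]
contact_force: [0.1, 0.7, 7.8]
gripper_width: 0.248
```

```bash
python3 - <<'E'
from h import *
import pickle
w=shot('wrist');save(w,'w32');pickle.dump(w,open('w32.pkl','wb'))
e,M,y,o=pose();print(o['t'],e,y,o['contact_force'],o['torque'],o['gripper_width'])
s=np.array([.5616,-.3531]);v=e[:2]-s;print(np.linalg.norm(v),np.degrees(np.arctan2(v[1],v[0]))-180-2.3+360)
im=cv2.imread('pics/w32.png');cv2.imwrite('pics/w32c.png',cv2.resize(im[20:300,180:480],None,fx=2.1,fy=2.1,interpolation=cv2.INTER_CUBIC))
E
```

```text
50.5 [ 0.51776255 -0.43655168  0.16507255] -28.475861515445523 [-0.08239741 -0.08542255  6.1109553 ] [ 0.2359529  -0.01380003  0.12003902] 0.2467088501714758
0.09426507372239197 59.9869015117676
```

View pics/w32c.png

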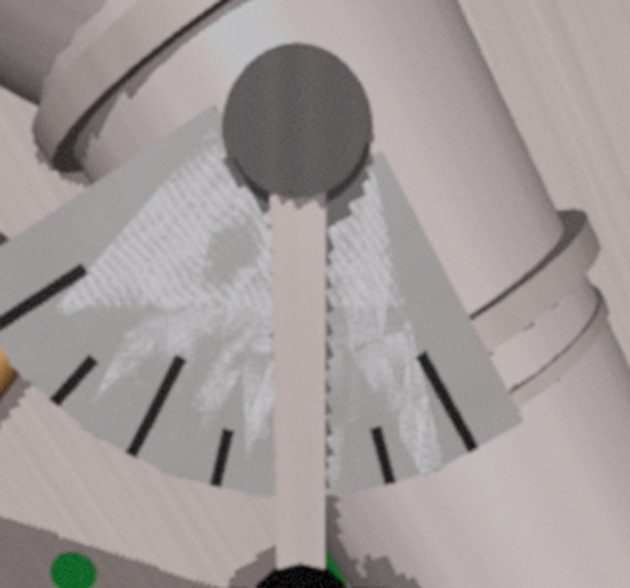

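```bash
python3 - <<'E'
from damp2 import *
import pickle
w=pickle.load(open('w32.pkl','rb'))
px=lambda q:(180+q[0]/2.1,20+q[1]/2.1)
tk={0:((84,269),(2,325)),15:((94,359),(56,402)),30:((181,358),(133,454)),45:((228,431),(216,486)),75:((377,430),(390,483)),90:((422,354),(474,449))}
run(w,px,tk,((297,200),(300.5,567)))
E
```

```text
0.143 [ 0.5614 -0.3525] ductyaw 2.78 [-0.1  0.2 -0.  -0.   0.   0.1 -0.1  0.   0.1 -0.2  0.2 -0.1] lever opening 59.26 (own yaw) 59.85 (2.19) lever-axis offset mm -0.1638390824991547
0.148 [ 0.5612 -0.3528] ductyaw 2.78 [-0.1  0.2 -0.  -0.   0.   0.1 -0.1  0.   0.1 -0.2  0.2 -0.1] lever opening 59.26 (own yaw) 59.85 (2.19) lever-axis offset mm -0.15071530415359352
```

Request:
apply_moves(moves="0.9 0.006 0 0 0 0 -0.1;0.9 0 0 0 0 0 0;0.9 0 0 0 0 0 0;0.4 0 0 0 0 0 0;0.2 0 0 0 0 0 0;0 0 0 0 0 0 0;-0.1 0 0 0 0 0 0;-0.1 0 0 0 0 0 0;-0.1 0 0 -0.03 0 0 0;-0.1 0 0 -0.1 0 0 0;-0.1 0 0 -0.3 0 0 0;-0.1 0 0 -0.3 0 0 0")

```text
t: 51.5
eef_pos: [0.517, -0.4359, 0.252]
tool_rot: [-0.0, 0.97, -0.242, -0.001]
contact_force: [0.1, -0.5, 0.7]
gripper_width: 0.551
```

Request:
apply_moves(moves="-0.1 0 0 0 0 0 0;-0.1 0 0 0 0 0 0;-0.1 0 0 0 0 0 0")

```text
t: 51.75
eef_pos: [0.5178, -0.4365, 0.2521]
tool_rot: [-0.0, 0.97, -0.242, 0.0]
contact_force: [-0.1, -0.2, -0.7]
gripper_width: 0.55
```

```bash
python3 - <<'E'
from h import *
import pickle
w=shot('wrist');save(w,'w33');pickle.dump(w,open('w33.pkl','wb'))
e,M,y,o=pose();print(o['t'],e,y,o['contact_force'],o['gripper_width'])
im=cv2.imread('pics/w33.png');cv2.imwrite('pics/w33c.png',cv2.resize(im[20:300,200:460],None,fx=2.1,fy=2.1,interpolation=cv2.INTER_CUBIC))
E
```

```text
51.8 [ 0.51753134 -0.43606641  0.25105335] -28.016580694965953 [-0.67825965  0.99590117  0.07174113] 0.5518103868664257
```

View pics/w33c.png

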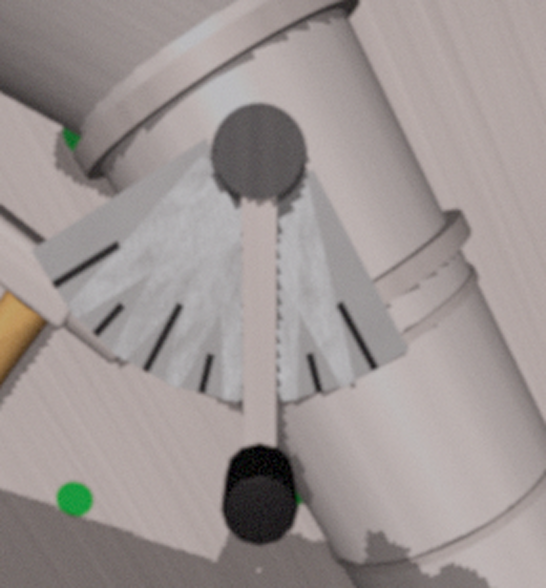

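```bash
python3 - <<'E'
from damp2 import *
import pickle
w=pickle.load(open('w33.pkl','rb'))
px=lambda q:(200+q[0]/2.1,20+q[1]/2.1)
tk={0:((118,245),(55,283)),15:((121,307),(97,333)),30:((180,306),(147,369)),45:((211,355),(202,391)),75:((310,354),(319,391)),90:((342,304),(375,367))}
run(w,px,tk,((259,200),(261,445)))
E
```

```text
0.143 [ 0.5622 -0.3531] ductyaw 2.06 [ 0.1 -0.2  0.1  0.2 -0.1  0.1 -0.1 -0.1 -0.2 -0.2  0.3  0.1] lever opening 60.44 (own yaw) 60.30 (2.19) lever-axis offset mm 0.7289374528533403
0.148 [ 0.5621 -0.3533] ductyaw 2.06 [ 0.1 -0.2  0.1  0.2 -0.1  0.1 -0.1 -0.1 -0.2 -0.2  0.3  0.1] lever opening 60.44 (own yaw) 60.30 (2.19) lever-axis offset mm 0.7061054598712875
```

Request:
apply_moves(moves="-0.1 0 0 -0.3 0 0 0;-0.1 0 0 -0.3 0 0 0;-0.1 0 0.2 -0.2 0 0 0;-0.1 0 0.2 0 0 0 0;-0.1 0 0 0 0 0 0;-0.1 0 0 0 0 0 0")

```text
t: 52.3
eef_pos: [0.4935, -0.48, 0.3466]
tool_rot: [-0.0, 0.97, -0.244, -0.001]
contact_force: [1.4, 0.6, -0.9]
gripper_width: 0.553
```

```bash
python3 - <<'E'
from h import *
t=shot('top');save(t,'t34');s=shot('scene');save(s,'s34')
e,M,y,o=pose();print(o['t'],e,y,o['contact_force'])
im=cv2.imread('pics/s34.png');cv2.imwrite('pics/s34c.png',cv2.resize(im[170:290,310:460],None,fx=5,fy=5,interpolation=cv2.INTER_CUBIC))
E
```

```text
52.4 [ 0.49549187 -0.47779066  0.34577823] -27.991284883972522 [ 0.17038395  0.26474017 -1.04182722]
```

View pics/t34.png

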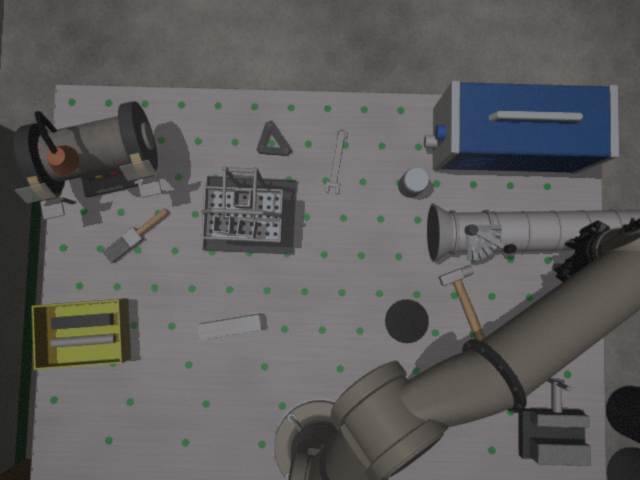

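View pics/s34c.png

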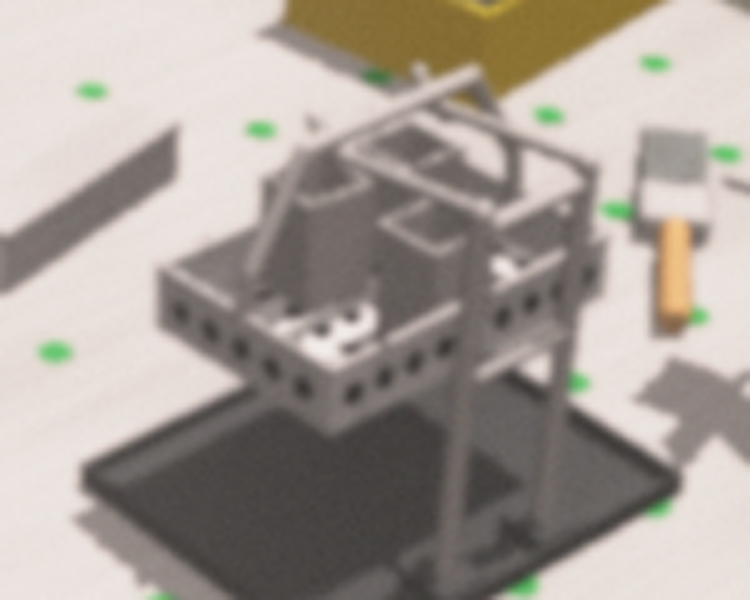

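The basket hangs with its bar behind both tips at (310,125) and (420,72) in the crop, and it holds three upright pieces. The lever lies at about 60°, nothing else has moved, and the arm is clear of everything. Handing in.

```bash
python3 -c "
from station import bot
print(bot.hand_in())"
```

```text
the job is handed in; nothing more can be done
None
```

The job is done and handed in at about 52 s of the 210 s allowed.

- **Pieces:** I found three on the bench, with no fourth in any view. All three are in the basket. One of them was shifted and turned inside the basket around the time it was hung. It still stands upright in the tray.
- **Basket:** It hangs by its bail behind both prong tips. While still holding it I tugged it down at about 10 N for roughly 1 s (readings 10.3 and 9.5 N), and it held. A sideways load of up to 5.5 N showed as I eased off. I worked that down to about 3 N before opening the fingers, and the basket stayed level.
- **Damper:** The lever measured 60.3–60.4° against the plate's tick marks after release. Readings while I still held it varied by about ±0.5°.
- **Disagreement:** The first spindle position, from the top and scene cameras, was about 6–8 mm off the wrist camera's fit. I used the wrist camera's, because the lever axis and ticks agreed with it to under 1 mm.
- **Last look:** The other things on the bench appeared unmoved, and the arm stood clear of everything.

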